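# Seal the window cover of a microscope sample chamber

### The job

Close up the sample chamber: tighten the four brass hand nuts of its window cover clockwise, crosswise (after the first nut of a round take the one opposite it) and in two rounds, so that the cover goes down level on its seal. In the first round give each nut only an eighth of a turn; in the second round snug each one until you feel it come up solid against the metal, and do not force it any further. Do not lean on the cover, let go of the nuts at the end, and leave the jar, the screwdriver and the tin where they are.

Things in the scene. Friction and masses are not known exactly. Their poses are not given: they have to be found in the camera images.
- chamber: grey steel sample chamber bolted down on its dark base plate (210 x 170 x 10 mm); round body with a 184 mm flange whose top is 56 mm up, and two vacuum port stubs along its x axis (to 108 mm from the centre, 28 mm up). Origin: centre of the underside, z up. Fixed to the bench; position and yaw vary.
- cover: light grey aluminium window cover over the flange, 182 mm diameter, 11 mm thick, top face 69 mm above the bench; origin: centre of its underside, z up, its normal. Floats on a rubber O-ring: it sinks about 1.3 mm in all as the four nuts come up solid, and leans towards a nut tightened ahead of the others.
- window (a point): centre of the top of the window in the cover (ring 86 mm across, 4 mm above the cover's top face); z is the cover's normal. 72.6 mm above the chamber's underside while loose, about 71.3 mm when fully down. The cover's top face lies 4 mm below this point.
- nut1_grip (a point): grip point of brass hand nut 1: on its axis, half-way up its handle bar; in the chamber's frame at x +46, y +46 mm, opposite nut 3. Bar 50 mm long (along this x axis, which turns with the nut), 12 mm thick, 26 mm tall; nut's foot 34 mm below this point, the stud end 3 to 6 mm above the bar. z: the chamber's z. About 102 mm above the bench. Next nuts 92 mm away.
- nut2_grip (a point): grip point of brass hand nut 2: on its axis, half-way up its handle bar; in the chamber's frame at x -46, y +46 mm, opposite nut 4. All four: clockwise from above tightens, 8 mm per turn (quick thread), so it sinks with the thread. Each starts 0.05 to 0.6 rad (unknown) short of touching the undisturbed cover and comes up solid 1.26 rad past that touch, so 1.3 to 1.86 rad in all. Stays where it is left.
- nut3_grip (a point): grip point of brass hand nut 3: on its axis, half-way up its handle bar; in the chamber's frame at x -46, y -46 mm, opposite nut 1. All four: turns against about 0.05 N m (the soft seal adds next to nothing); once solid the torque rises by about 2 N m per rad of further turn, as stud and nut wind up, and that springs back when let go.
- nut4_grip (a point): grip point of brass hand nut 4: on its axis, half-way up its handle bar; in the chamber's frame at x +46, y -46 mm, opposite nut 2. All four: 0.15 to 0.3 N m more than it took to turn freely is properly snug; over 0.45 N m is forced. Grip the bar across its 12 mm thickness with 30 to 40 N; it then follows the hand without slip.
- stud1_end (a point): top end of the fixed 10 mm steel stud of nut 1, on the nut's axis; x is the chamber's x while the stud is unstrained, and turns with it by some tenths of a rad when the stud is wound up by torque
- stud2_end (a point): top end of the fixed 10 mm steel stud of nut 2, on the nut's axis; x is the chamber's x while the stud is unstrained, and turns with it by some tenths of a rad when the stud is wound up by torque
- stud3_end (a point): top end of the fixed 10 mm steel stud of nut 3, on the nut's axis; x is the chamber's x while the stud is unstrained, and turns with it by some tenths of a rad when the stud is wound up by torque
- stud4_end (a point): top end of the fixed 10 mm steel stud of nut 4, on the nut's axis; x is the chamber's x while the stud is unstrained, and turns with it by some tenths of a rad when the stud is wound up by torque
- jar_mid (a point): middle of a small glass jar with blue lid, 52 mm diameter, 62 mm tall; a bystander, loose
- driver_grip (a point): handle of a green screwdriver, 160 mm long, lying on the bench; a bystander, loose
- tin_mid (a point): middle of a flat aluminium sample tin, 62 mm diameter, 24 mm tall; a bystander, loose

How it is judged:
By the outcome, as a careful person would: the job done as asked, in the order asked, and still so for the second after the job is handed in, with the robot touching nothing.
It also fails if it takes over 72 s, if anything falls off the work surface, if the arm or the gripper's body presses on something with over 40 N, if the wrist force passes 120 N, or if a joint passes its speed limit or range.

### The arm

A 6-joint arm with a two-finger parallel gripper is mounted at the origin on the work surface. World frame = base frame: x ahead of the robot, y to its left, z up, the work surface at z = 0. Lengths are in mm, angles in rad, forces in N, time in s.
With the tool pointing down it reaches from about 350 to 725 mm from the base axis. Payload 4.3 kg.
Tool frame: the origin (TCP) lies at the very end of the fingers, on their centre line; the grasp point (between the pads) lies 19 mm behind it; x points along the fingers, z is the direction in which the jaws open and shut, and the axes are right-handed (so a half turn about x gives the same grasp; the last joint's range is limited). The gripper opens to 85 mm and grips with 20 to 120 N. Pads are 22 mm wide; open, the fingers measure 114 mm over their backs; the gripper's body (76 mm by 85 mm) begins 54 mm behind the grasp point. The pads swing forward as they close: fully open they stand 13 mm farther back than shut.
Start: joints at [1.063, 0.377, 0.081, 1.274, 0, 1.46], TCP at [222.762, 530.139, 199.329] pointing down, gripper open.
Joint ranges: [-2.72, 2.72], [-0.84, 1.66], [-1.02, 1.22], [-1.77, 2.12], [-1.37, 1.28], [-3.14, 3.14]. Speed limits (rad/s): [2.57, 2.57, 3.14, 3.14, 3.14, 3.14].

### API

Orientations are given as a rotation vector (axis times angle).
In Python, from rig import r, vision, finish_job gives the robot as it stands. The module is installed in compiled form; this text tells all that it offers.
- The arm moves only by the shell command python3 -m inch 'ROWS' [FORCE]. ROWS is JSON, a list of rows, each a list of 3 entries, a list of its own where there are three numbers: the finger opening in cm, from 0 to 8.54, then the shift along the tool's x, y, z in cm, then the turn about the tool's x in rad. In form: [[gripper, [dx, dy, dz], yaw], ...]. A call has 1 to 20 rows; each row is the pose to reach, as a shift and turn from the pose measured when the call began, along the tool's axes at that moment; what a row does not reach only later rows make up. A row lasts 1/10 s, in which the tool goes at most 50 mm and 8.59 degrees, less where a joint would pass 70% of its speed; a pose out of reach is approached as far as the arm can. A call with a gripper value outside its range is refused whole. The fingers move at their own pace and stop on an object; FORCE is the grip in N (left out, the last holds). Time passes only in rows, so rows that repeat a pose let the fingers close. It gives the time, the measured TCP pose, the force and the opening at its end, in the units of the state.
- r.observe(): the state, without advancing time (a new reading comes with each control period).
- vision.get_image(name): name is "scene" or "top"; returns a dict with "color" (384x512x3 uint8, red, green, blue), "depth" (384x512 float32, mm along the optical axis (not along the pixel's ray), 0 where there is no reading), "fx", "fy", "cx", "cy" (pixels), "dist_coeffs" ([k1, k2, p1, p2, k3] as OpenCV has them; the pictures are not rectified), "R" (3x3) and "t" (3): a world point X has camera coordinates R X + t. Camera axes: x right, y down, z forward; pixel columns grow to the right and rows downward; lengths in mm; the calibration is good to about 2 mm. A picture is of the moment at which its call begins.
- finish_job(): hands the job in, once; it reports no verdict.
The state is a dict: "t": time; "q": joint angles; "qd": joint speeds; "effort": joint torques, N m; "tool_pos": TCP position; "tcp_rot": TCP orientation; "contact_force": force on the tool from outside, world axes, zero at the start; "ft_torque": the same for the moment, N m; "finger_gap": finger opening in mm.
Only numpy, scipy, OpenCV 4.12 (cv2) and the standard library are available. Lean on these libraries where they do the work, as an engineer would, in place of code of your own. Each camera call takes 0.05 s, during which the arm holds its last target.

## Working session

There is one attempt and no reset: what is moved stays moved. The work goes in short steps, Python scripts to look and compute and a shell command to move; the robot and the scene stay as the last step left them, time stands still between calls to the robot, and variables do not carry over. Pictures are saved under pics/ and viewed, and the job is handed in when it is done.

```bash
mkdir -p pics; ls
python3 - <<'E'
from rig import r, vision
import cv2, numpy as np
print(r.observe())
for n in ("scene","top"):
    d=vision.get_image(n); cv2.imwrite(f"pics/{n}0.png",d["color"][:,:,::-1])
    print(n,d["fx"],d["fy"],d["cx"],d["cy"],d["dist_coeffs"],d["R"],d["t"])
    np.savez(f"{n}0.npz",**d)
E
```

```text
pics
{'t': 0.0, 'q': array([1.06273739e+00, 3.78084553e-01, 7.96316075e-02, 1.27440029e+00,
       7.39224251e-06, 1.46053916e+00]), 'qd': array([-5.82484431e-04, -1.19901745e-03,  1.22947911e-03, -7.47870327e-04,
       -8.01763780e-04,  9.84864805e-05]), 'effort': array([-1.97342568e-03, -4.63607597e+01,  2.69873804e+01,  2.12142355e-02,
       -2.27834535e-04,  4.31170363e-06]), 'tool_pos': array([222.36788191, 529.48121299, 198.3508883 ]), 'tcp_rot': array([-0.91239079,  1.37340774,  0.91084838]), 'contact_force': array([-0.03811762, -0.16726855,  0.29061161]), 'ft_torque': array([ 0.02871397, -0.01205179,  0.00995522]), 'finger_gap': 85.62464659505315}
scene 399.31347885676087 399.31347885676087 249.83708388817996 188.7828458000561 [-0.11480887  0.          0.          0.          0.        ] [[-0.44616     0.89488391  0.01113783]
 [ 0.77879465  0.39435309 -0.48781609]
 [-0.440931   -0.20896994 -0.87287537]] [ 225.9009447  -427.28889864 1151.6790684 ]
top 354.29928860593935 354.29928860593935 257.0278533849764 193.02134309058525 [-0.03378769  0.          0.          0.          0.        ] [[-0.02989047 -0.99808603  0.05413714]
 [-0.99808909  0.02687248 -0.05564203]
 [ 0.05408073 -0.05569686 -0.99698201]] [ 36.52895281 565.57421605 723.7029738 ]
```

View pics/scene0.png

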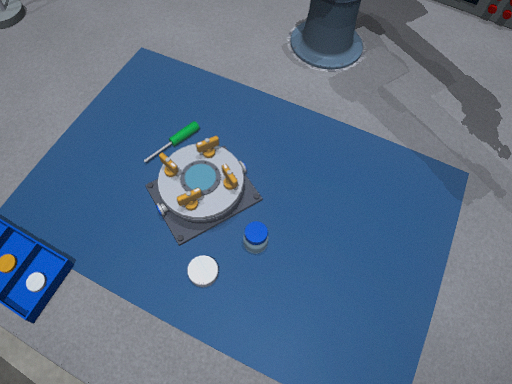

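View pics/top0.png

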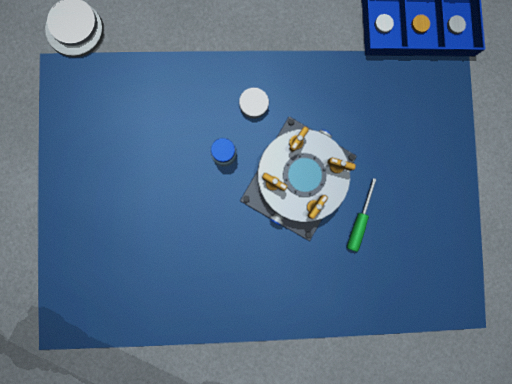

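```bash
cat > h.py <<'E'
import numpy as np, cv2
def K(d): return np.array([[d["fx"],0,d["cx"]],[0,d["fy"],d["cy"]],[0,0,1.]])
def cloud(d):
    dep=d["depth"]; v,u=np.mgrid[:384,:512]
    p=cv2.undistortPoints(np.stack([u,v],-1).reshape(-1,1,2).astype(np.float64),K(d),np.array(d["dist_coeffs"])).reshape(384,512,2)
    c=np.dstack([p*dep[...,None],dep])
    return (c-d["t"])@d["R"]     # R^T (c-t)
def ray(d,uv,z):
    p=cv2.undistortPoints(np.array(uv,float).reshape(-1,1,2),K(d),np.array(d["dist_coeffs"])).reshape(-1,2)
    dirs=np.c_[p,np.ones(len(p))]@d["R"]; o=-d["t"]@d["R"]
    s=(z-o[2])/dirs[:,2]; return o+dirs*s[:,None]
def orange(d):
    h=cv2.cvtColor(d["color"],cv2.COLOR_RGB2HSV)
    return (h[...,0]>8)&(h[...,0]<28)&(h[...,1]>120)&(h[...,2]>90)
def bars(d,verbose=1):
    P=cloud(d); m=orange(d)&(d["depth"]>0)&(P[...,2]>90)&(P[...,2]<135)
    m2=m.astype(np.uint8); n,l,st,_=cv2.connectedComponentsWithStats(m2)
    out=[]
    for i in range(1,n):
        if st[i,4]<25: continue
        s=(l==i); q=P[s]; zt=np.percentile(q[:,2],90)
        v,u=np.nonzero(s&(P[...,2]>108))
        X=ray(d,np.c_[u,v],115)[:,:2]
        (cx,cy),(w,hh),a=cv2.minAreaRect(X.astype(np.float32))
        c=X.mean(0); e,V=np.linalg.eigh(np.cov((X-c).T)); ax=V[:,1]
        out.append((c,np.arctan2(ax[1],ax[0])%np.pi,(cx,cy),(w,hh),a,zt,len(u),np.c_[u,v].mean(0)))
    return out
E
python3 - <<'E'
import numpy as np,cv2
from h import *
for n in ("scene","top"):
    d=dict(np.load(f"{n}0.npz"))
    print(n)
    for o in bars(d): print(*[np.round(x,2) for x in o])
    c=d["color"][:,:,::-1]
    cr=c[110:250,230:390] if n=="top" else c[120:250,135:275]
    cv2.imwrite(f"pics/{n}_z.png",cv2.resize(cr,None,fx=4,fy=4,interpolation=cv2.INTER_CUBIC))
    P=cloud(d)
    v,u=(175,305) if n=="top" else (178,201)
    print("window pt",P[v,u], "bench",P[300,300] if n=="top" else P[300,300])
E
```

```text
scene
[536.26 -83.46] 2.56 [537.48 -85.64] [14.58 46.51] 49.59 116.01 84 [208.31 141.6 ]
[ 616.07 -135.91] 1.21 [ 616.01 -133.55] [50.59 10.52] 70.22 117.37 78 [166.68 160.72]
[589.44  -3.62] 1.07 [586.68  -6.74] [48.6  11.43] 57.53 117.0 85 [230.19 175.84]
[667.23 -56.72] 2.47 [664.03 -55.29] [13.66 46.63] 55.04 116.55 109 [187.03 195.98]
window pt [600.6326166  -68.43281626  74.05106535] bench [7.22351032e+02 2.19406148e+02 3.41159647e-01]
top
[672.06 -62.76] 2.47 [671.84 -62.84] [ 9.68 17.73] 54.62 117.49 49 [303.53 131.27]
[650.48 -46.29] 2.52 [649.53 -46.34] [11.67 22.18] 54.54 116.77 48 [295.06 143.06]
[ 613.93 -120.77] 1.37 [ 615.79 -119.44] [20.74 10.23] 72.9 118.2 35 [336.   162.06]
[ 607.04 -146.54] 1.28 [ 607.05 -146.62] [17.11 10.04] 70.43 118.1 51 [349.92 165.49]
[588.89   5.63] 1.04 [588.89   6.04] [18.62  9.77] 61.92 117.42 58 [267.83 177.29]
[575.2  -14.04] 0.57 [574.35 -16.91] [18.59 10.11] 54.77 117.47 30 [278.9  184.57]
[543.73 -89.71] 2.83 [545.57 -91.7 ] [10.63 18.95] 60.95 118.2 34 [320.85 200.76]
[523.54 -75.39] 2.5 [523.69 -76.31] [11.12 23.21] 53.94 117.28 67 [313.49 212.12]
window pt [595.82562498 -70.74375175  72.03608991] bench [338.89605445 -64.2369662    1.40732156]
```

```bash
sleep 0
```

```text
(no output)
```

View pics/top_z.png

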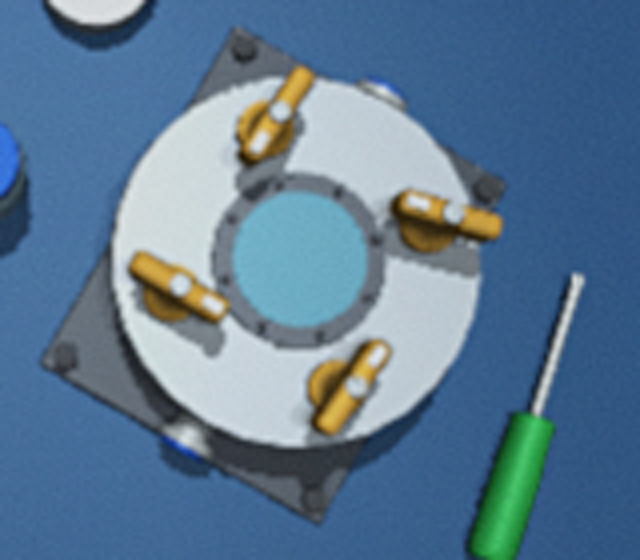

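View pics/scene_z.png

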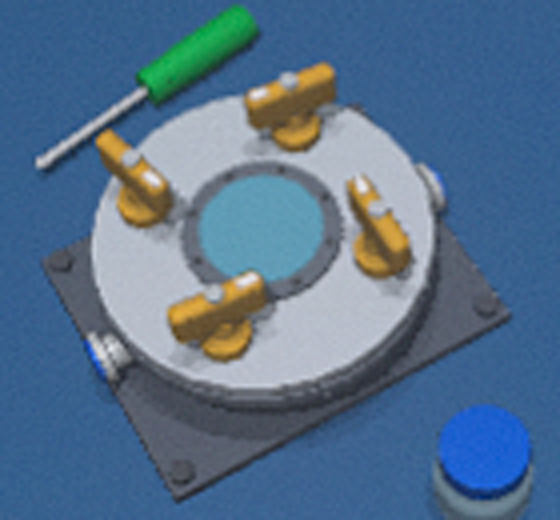

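```bash
cat > studs.py <<'E'
import numpy as np,cv2
from h import *
from scipy.optimize import least_squares
def grey_in_bars(d,z):
    """grey/white blobs inside the hull of each orange bar -> list"""
    P=cloud(d); hsv=cv2.cvtColor(d["color"],cv2.COLOR_RGB2HSV)
    hi=(P[...,2]>106)&(P[...,2]<130)
    m=hi.astype(np.uint8); n,l,st,ce=cv2.connectedComponentsWithStats(m)
    out=[]
    for i in range(1,n):
        if st[i,4]<60 or st[i,4]>600: continue
        s=(l==i)&(hsv[...,1]<110)
        s2=s.astype(np.uint8); k,l2,st2,ce2=cv2.connectedComponentsWithStats(s2)
        blobs=[(ce2[j],st2[j,4]) for j in range(1,k) if st2[j,4]>=3]
        v,u=np.nonzero(l==i); 
        X=ray(d,np.c_[u,v],115)[:,:2]; c=X.mean(0); e,V=np.linalg.eigh(np.cov((X-c).T)); a=np.arctan2(V[1,1],V[0,1])
        out.append((ce[i],st[i,4],c,a,[(np.round(b[0],1),b[1],np.round(ray(d,b[0],z)[0,:2],1)) for b in blobs]))
    return out
E
python3 - <<'E'
from studs import *
for n in ("scene","top"):
    d=dict(np.load(f"{n}0.npz")); print(n)
    for o in grey_in_bars(d,119.5): print(np.round(o[0],1),o[1],np.round(o[2],1),round(o[3]%np.pi,3)); [print("    ",*b) for b in o[4]]
d=dict(np.load("top0.npz"))
print(ray(d,[[300.75,137.75],[343.75,163.25],[275,181.5],[319.5,206.25]],119.5))
print("window", ray(d,[(298/4+230,261/4+110)],72.6), "ports",ray(d,[(382/4+230,95/4+110),(188/4+230,435/4+110)],28))
d=dict(np.load("scene0.npz"))
print("window", ray(d,[(262/4+135,229/4+120)],72.6))
print(ray(d,np.array([[132/4+135,158/4+120],[289/4+135,78/4+120],[376/4+135,207/4+120],[215/4+135,293/4+120]]),119.5))
E
```

```text
scene
[331.   21.2] 361 [46.3  9.1] 1.767
     [330.8  21.2] 358 [52.7 10.2]
[207.  141.5] 152 [537.2 -86.1] 2.555
     [216.  135.3] 3 [517.6 -75.1]
     [204.5 140.5] 46 [540.1 -90. ]
[168.5 161.3] 144 [ 615.7 -131.8] 1.248
     [170.6 161.5] 57 [ 616.3 -125.4]
[228.7 173.5] 149 [585.9  -8.9] 0.996
     [224.5 165.4] 24 [575.5 -23.8]
     [222. 169.] 3 [585.1 -24.1]
     [228.9 171.9] 22 [584.9  -8.7]
[188.5 194.7] 175 [663.5 -55.6] 2.565
     [196.2 189.1] 22 [648.  -46.8]
     [187.7 192.9] 27 [662.6 -57.2]
top
[298.5 138.4] 173 [658.9 -53.1] 2.526
     [299.9 135.9] 41 [662.5 -54.9]
     [294.3 145.2] 24 [645.7 -44. ]
[341.4 163.7] 190 [ 610.6 -130.7] 1.274
     [334. 160.] 23 [ 617.2 -116. ]
     [343.  163.2] 26 [ 611.  -132.4]
     [347. 169.] 3 [ 600.1 -139.3]
[274.8 181.6] 186 [580.7  -6.7] 1.005
     [274.5 180.8] 29 [581.9  -5.8]
     [283.4 186.5] 36 [571.2 -21.6]
[317.4 206.2] 181 [534.  -83.1] 2.466
     [324.1 198.6] 25 [547.3 -94.8]
     [318.6 206.2] 31 [533.9 -84.1]
[[ 659.16962849  -56.31100349  119.5       ]
 [ 610.82372163 -133.76409723  119.5       ]
 [ 580.55084546   -6.64972008  119.5       ]
 [ 533.78458253  -85.77754925  119.5       ]]
window [[595.3039404  -69.63496557  72.6       ]] ports [[ 685.99592099 -126.01354562   28.        ]
 [ 511.88119618  -18.14155818   28.        ]]
window [[598.82846054 -70.84740183  72.6       ]]
[[ 614.56302165 -132.69872238  119.5       ]
 [ 535.30917125  -86.18029208  119.5       ]
 [ 584.52616255   -8.67240942  119.5       ]
 [ 662.44548518  -55.08915073  119.5       ]]
```

```bash
cat > plan.py <<'E'
import numpy as np,sys
from scipy.spatial.transform import Rotation as Ro
from rig import r
N=dict(A=(660.9,-55.4),D=(534.4,-85.7),B=(612.8,-133.8),C=(582.5,-7.3))
def info(s):
    R=Ro.from_rotvec(s["tcp_rot"]).as_matrix()
    return R, np.arctan2(R[1,2],R[0,2])
def plan(x,y,z,bar,s=None):
    s=s or r.observe(); R,h=info(s); p=s["tool_pos"]
    sh=R.T@(np.array([x,y,z])-p)/10
    print("t",round(s["t"],2),"pos",np.round(p,1),"x-axis",np.round(R[:,0],4),"jaw heading",round(h,3),"q6",round(s["q"][5],3),"gap",round(s["finger_gap"],1))
    print("F",np.round(s["contact_force"],2),"M",np.round(s["ft_torque"],3))
    for k in (-1,0,1):
        # clockwise yaw lowers heading
        dy=h-(bar+np.pi/2+k*np.pi); dy=(dy+2*np.pi)%(4*np.pi)-2*np.pi
        th=np.arctan2(y,x)
        # heading of q1 change: estimate q6 change
        dq1=th-np.arctan2(p[1],p[0])
        print("  shift cm",np.round(sh,2),"yaw",round(dy,3),"q6 est (+/-)",round(s["q"][5]+dy+dq1,2),round(s["q"][5]-dy-dq1,2))
if __name__=="__main__":
    n=sys.argv[1]; dx,dy=(float(v) for v in sys.argv[4:6]) if len(sys.argv)>4 else (0,0)
    plan(N[n][0]+dx,N[n][1]+dy,float(sys.argv[2]),float(sys.argv[3]))
E
python3 plan.py A 150 2.545
```

```text
t 0.1 pos [222.4 529.5 198.5] x-axis [-9.0e-04 -1.6e-03 -1.0e+00] jaw heading 1.173 q6 1.461 gap 85.4
F [ 0.14 -0.4   0.81] M [ 0.004  0.033 -0.019]
  shift cm [  4.9  -63.09 -36.93] yaw 0.199 q6 est (+/-) 0.4 2.52
  shift cm [  4.9  -63.09 -36.93] yaw -2.943 q6 est (+/-) -2.74 5.66
  shift cm [  4.9  -63.09 -36.93] yaw -6.084 q6 est (+/-) -5.88 8.8
```

```bash
python3 -m inch '[[3,[2,-63.1,-36.9],0.2],[3,[2,-63.1,-36.9],0.2],[3,[2,-63.1,-36.9],0.2],[3,[2,-63.1,-36.9],0.2],[3,[2,-63.1,-36.9],0.2],[3,[2,-63.1,-36.9],0.2],[3,[2,-63.1,-36.9],0.2],[3,[2,-63.1,-36.9],0.2],[3,[2,-63.1,-36.9],0.2],[3,[2,-63.1,-36.9],0.2],[3,[2,-63.1,-36.9],0.2],[3,[2,-63.1,-36.9],0.2],[3,[2,-63.1,-36.9],0.2],[3,[2,-63.1,-36.9],0.2],[3,[2,-63.1,-36.9],0.2],[3,[2,-63.1,-36.9],0.2],[3,[4.3,-63.1,-36.9],0.2]]' 35; python3 plan.py A 84 2.545
```

```text
t: 1.8
tool_pos: [663.5, -56.3, 158.1]
tcp_rot: [-0.76, 1.432, 0.754]
contact_force: [0.5, -0.4, 0.5]
finger_gap: 30.1
t 1.8 pos [663.5 -56.3 158.1] x-axis [ 0.0042 -0.0021 -1.    ] jaw heading 0.971 q6 0.42 gap 30.1
F [ 0.51 -0.42  0.47] M [ 0.065 -0.037  0.044]
  shift cm [ 7.41  0.3  -0.07] yaw -0.003 q6 est (+/-) 0.42 0.42
  shift cm [ 7.41  0.3  -0.07] yaw -3.144 q6 est (+/-) -2.72 3.56
  shift cm [ 7.41  0.3  -0.07] yaw 6.28 q6 est (+/-) 6.7 -5.86
```

```bash
python3 -m inch '[[3,[2,0.3,-0.05],0],[3,[4,0.3,-0.05],0],[3,[6,0.3,-0.05],0],[3,[7.4,0.3,-0.05],0],[3,[7.4,0.3,-0.05],0],[3,[7.4,0.3,-0.05],0]]'; python3 plan.py A 84 2.545
python3 - <<'E'
from rig import vision
import cv2,numpy as np
for n,s in (("scene",np.s_[110:260,125:275]),("top",np.s_[100:250,230:390])):
    d=vision.get_image(n); cv2.imwrite(f"pics/{n}1.png",cv2.resize(d["color"][:,:,::-1][s],None,fx=4,fy=4))
E
```

```text
t: 2.4
tool_pos: [660.3, -54.5, 84.0]
tcp_rot: [-0.76, 1.433, 0.755]
contact_force: [0.3, 0.7, 1.3]
finger_gap: 29.9
t 2.4 pos [660.3 -54.5  84. ] x-axis [ 0.0029 -0.0017 -1.    ] jaw heading 0.972 q6 0.421 gap 29.9
F [0.26 0.66 1.29] M [-0.041 -0.029  0.006]
  shift cm [-0.   -0.1  -0.04] yaw -0.002 q6 est (+/-) 0.42 0.42
  shift cm [-0.   -0.1  -0.04] yaw -3.144 q6 est (+/-) -2.72 3.57
  shift cm [-0.   -0.1  -0.04] yaw 6.281 q6 est (+/-) 6.7 -5.86
```

View pics/scene1.png

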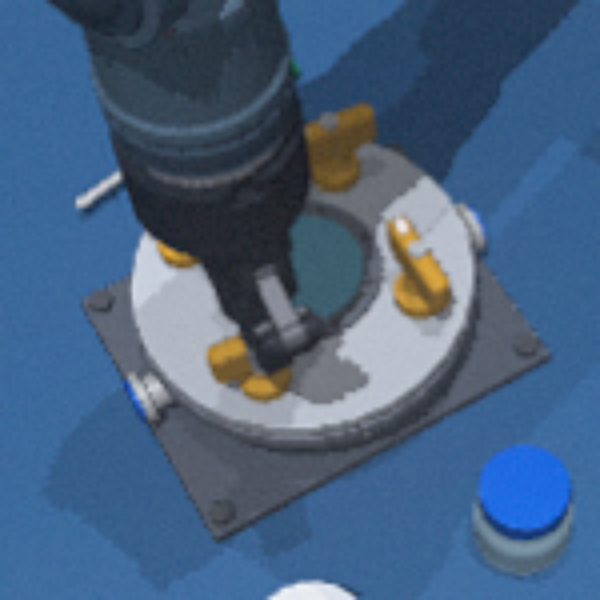

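```bash
python3 -m inch '[[0.5,[0,-0.05,-0.02],0],[0.5,[0,-0.05,-0.02],0],[0.5,[0,-0.05,-0.02],0],[0.5,[0,-0.05,-0.02],0],[0.5,[0,-0.05,-0.02],0]]' 35; python3 plan.py A 84 2.545
```

```text
t: 3.0
tool_pos: [662.7, -55.8, 86.6]
tcp_rot: [-0.762, 1.429, 0.752]
contact_force: [-1.6, -0.4, 5.2]
finger_gap: 5.1
t 3.0 pos [662.7 -55.8  86.6] x-axis [ 0.0079 -0.0031 -1.    ] jaw heading 0.972 q6 0.421 gap 5.1
F [-1.65 -0.43  5.2 ] M [-0.16   0.302  0.007]
  shift cm [ 0.26  0.18 -0.07] yaw -0.003 q6 est (+/-) 0.42 0.42
  shift cm [ 0.26  0.18 -0.07] yaw -3.144 q6 est (+/-) -2.72 3.56
  shift cm [ 0.26  0.18 -0.07] yaw 6.281 q6 est (+/-) 6.7 -5.86
```

Run:
```python
from rig import vision
import cv2,numpy as np
o=[]
for n,s in (("scene",np.s_[130:230,135:235]),("top",np.s_[110:210,250:350])):
    d=vision.get_image(n); np.savez(f"{n}2.npz",**d); o.append(cv2.resize(d["color"][:,:,::-1][s],None,fx=4,fy=4,interpolation=cv2.INTER_CUBIC))
cv2.imwrite("pics/b2.png",np.hstack(o))
```

```text
(no output)
```

View pics/b2.png

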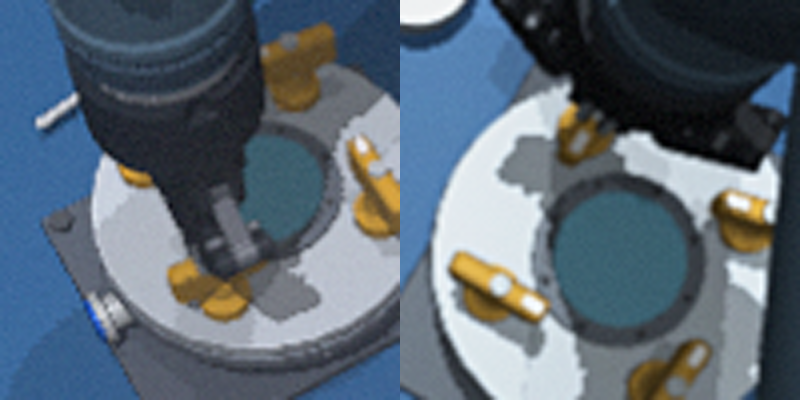

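View pics/top1.png

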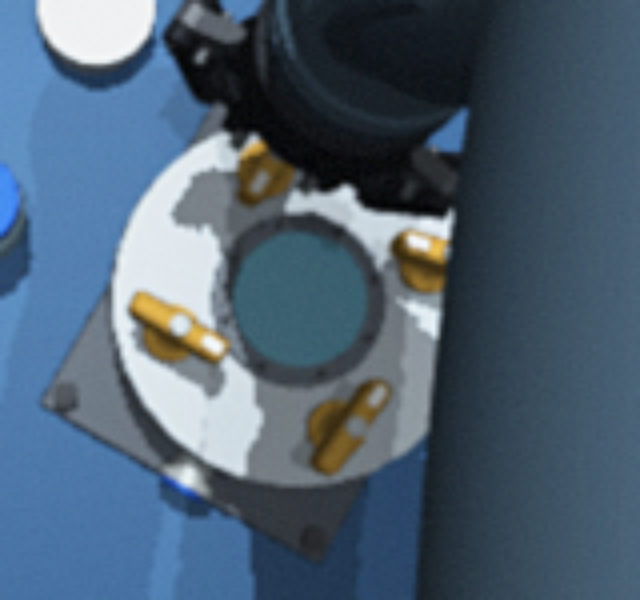

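Run:
```python
from h import *
from rig import r
d=dict(np.load("scene2.npz")); P=cloud(d)
c=d["color"]
for v in range(184,214,3):
    print(v,[ (u,*np.round(P[v,u]).astype(int), 'O' if orange(d)[v,u] else '') for u in range(178,208,5)])
s=r.observe();print(s["tool_pos"],s["finger_gap"],s["contact_force"],s["ft_torque"])
```

```text
184 [(178, np.int64(682), np.int64(-56), np.int64(185), ''), (183, np.int64(679), np.int64(-47), np.int64(187), ''), (188, np.int64(668), np.int64(-46), np.int64(172), ''), (193, np.int64(686), np.int64(-18), np.int64(221), ''), (198, np.int64(616), np.int64(-67), np.int64(73), ''), (203, np.int64(612), np.int64(-57), np.int64(75), '')]
187 [(178, np.int64(639), np.int64(-102), np.int64(70), ''), (183, np.int64(680), np.int64(-48), np.int64(178), ''), (188, np.int64(674), np.int64(-43), np.int64(172), ''), (193, np.int64(689), np.int64(-18), np.int64(215), ''), (198, np.int64(680), np.int64(-14), np.int64(205), ''), (203, np.int64(618), np.int64(-54), np.int64(75), '')]
190 [(178, np.int64(645), np.int64(-99), np.int64(69), ''), (183, np.int64(682), np.int64(-49), np.int64(169), ''), (188, np.int64(694), np.int64(-25), np.int64(207), ''), (193, np.int64(693), np.int64(-15), np.int64(215), ''), (198, np.int64(689), np.int64(-8), np.int64(214), ''), (203, np.int64(624), np.int64(-50), np.int64(75), '')]
193 [(178, np.int64(652), np.int64(-94), np.int64(71), ''), (183, np.int64(674), np
[... 1718 characters left out ...]
69), ''), (188, np.int64(674), np.int64(-56), np.int64(76), 'O'), (193, np.int64(669), np.int64(-48), np.int64(75), 'O'), (198, np.int64(662), np.int64(-41), np.int64(68), ''), (203, np.int64(658), np.int64(-31), np.int64(69), '')]
211 [(178, np.int64(686), np.int64(-74), np.int64(67), ''), (183, np.int64(682), np.int64(-64), np.int64(68), ''), (188, np.int64(678), np.int64(-55), np.int64(70), ''), (193, np.int64(673), np.int64(-46), np.int64(70), ''), (198, np.int64(669), np.int64(-37), np.int64(70), ''), (203, np.int64(664), np.int64(-28), np.int64(70), '')]
[662.7338858  -55.83615372  86.58263947] 5.12185386385473 [-0.84086179 -0.88819514  5.87089448] [-0.17724834  0.25347002 -0.0126412 ]
```

Run:
```python
from h import *
d=dict(np.load("top2.npz")); P=cloud(d)
cv2.imwrite("pics/t2z.png",cv2.resize(d["color"][125:165,275:335,::-1],None,fx=12,fy=12,interpolation=cv2.INTER_NEAREST))
print(-d["t"]@d["R"])
for v in range(132,152,2):
    print(v,[ (u,*[int(round(float(k))) for k in P[v,u]], 'O' if orange(d)[v,u] else '') for u in range(288,310,3)])
```

```text
[526.44693422  61.56863556 751.01097269]
132 [(288, 681, -41, 70, ''), (291, 682, -47, 67, ''), (294, 640, -22, 253, ''), (297, 637, -24, 266, ''), (300, 634, -26, 277, ''), (303, 632, -28, 287, ''), (306, 630, -31, 293, ''), (309, 631, -36, 291, '')]
134 [(288, 678, -41, 68, ''), (291, 663, -36, 134, ''), (294, 656, -36, 166, ''), (297, 635, -25, 259, ''), (300, 633, -27, 270, ''), (303, 631, -30, 279, ''), (306, 629, -32, 287, ''), (309, 628, -35, 293, '')]
136 [(288, 674, -41, 69, ''), (291, 674, -47, 69, ''), (294, 660, -42, 132, ''), (297, 634, -26, 252, ''), (300, 631, -29, 263, ''), (303, 630, -31, 272, ''), (306, 628, -34, 278, ''), (309, 626, -36, 288, '')]
138 [(288, 670, -41, 67, ''), (291, 667, -44, 83, 'O'), (294, 655, -41, 137, ''), (297, 653, -45, 145, ''), (300, 631, -30, 254, ''), (303, 628, -32, 264, ''), (306, 627, -35, 270, ''), (309, 625, -38, 279, '')]
140 [(288, 666, -41, 68, ''), (291, 663, -44, 81, 'O'), (294, 654, -43, 124, ''), (297, 656, -50, 116, ''), (300, 650, -50, 146, ''), (303, 628, -35, 253, ''), (306, 626, -37, 262, ''), (309, 625, -40, 268, '')]
1
[... 343 characters left out ...]
), (303, 657, -70, 68, ''), (306, 657, -76, 69, ''), (309, 657, -82, 69, '')]
146 [(288, 654, -40, 68, ''), (291, 645, -38, 117, ''), (294, 645, -44, 114, ''), (297, 645, -50, 113, ''), (300, 652, -62, 78, 'O'), (303, 653, -69, 70, ''), (306, 653, -76, 68, ''), (309, 653, -81, 70, '')]
148 [(288, 650, -40, 69, ''), (291, 641, -38, 116, ''), (294, 641, -44, 115, ''), (297, 647, -55, 81, ''), (300, 650, -64, 68, ''), (303, 650, -70, 67, ''), (306, 649, -75, 69, ''), (309, 649, -81, 69, '')]
150 [(288, 646, -40, 69, ''), (291, 640, -40, 103, ''), (294, 638, -44, 112, ''), (297, 645, -57, 71, ''), (300, 645, -63, 70, ''), (303, 645, -69, 70, ''), (306, 645, -75, 68, ''), (309, 645, -81, 69, '')]
```

View pics/t2z.png

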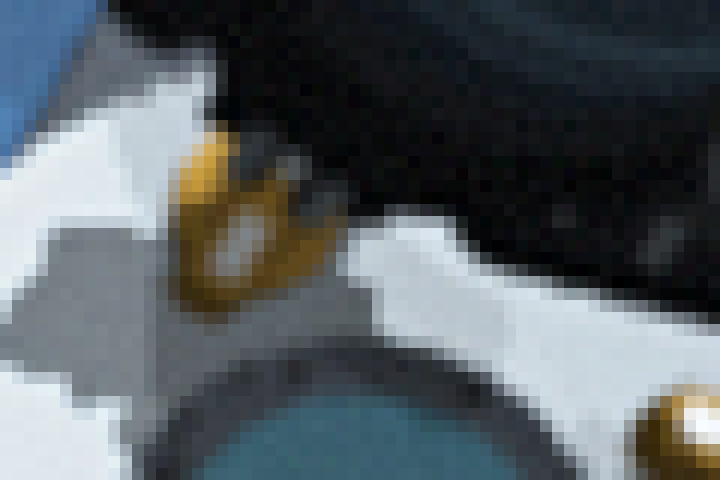

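```bash
python3 -m inch '[[0,[-0.1,0.1,0],0],[0,[-0.1,0.1,0],0],[0,[-0.1,0.1,0],0]]' 35; python3 plan.py A 84 2.545;python3 - <<'E'
from rig import vision
import cv2,numpy as np
o=[]
for n,s in (("scene",np.s_[175:225,165:215]),("top",np.s_[120:170,275:325])):
    d=vision.get_image(n); np.savez(f"{n}2.npz",**d); o.append(cv2.resize(d["color"][:,:,::-1][s],None,fx=8,fy=8,interpolation=cv2.INTER_CUBIC))
cv2.imwrite("pics/b3.png",np.hstack(o))
E
```

```text
t: 3.4
tool_pos: [661.7, -55.1, 87.2]
tcp_rot: [-0.762, 1.429, 0.752]
contact_force: [1.0, 0.0, 0.8]
finger_gap: -0.1
t 3.4 pos [661.7 -55.1  87.2] x-axis [ 0.0073 -0.0027 -1.    ] jaw heading 0.972 q6 0.421 gap -0.1
F [0.99 0.02 0.84] M [ 0.003  0.022 -0.024]
  shift cm [ 0.32  0.05 -0.07] yaw -0.003 q6 est (+/-) 0.42 0.42
  shift cm [ 0.32  0.05 -0.07] yaw -3.144 q6 est (+/-) -2.72 3.57
  shift cm [ 0.32  0.05 -0.07] yaw 6.281 q6 est (+/-) 6.7 -5.86
```

View pics/b3.png

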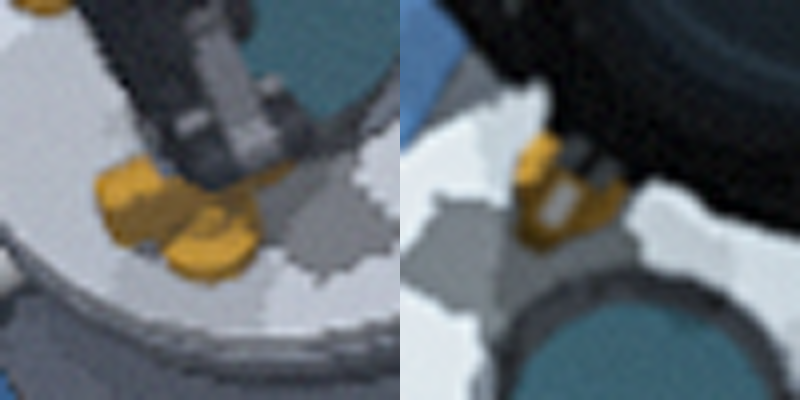

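```bash
python3 -m inch '[[0,[-2,0,0],0],[0,[-4,0,0],0],[0,[-6,0,0],0],[0,[-6,0,0],0],[0,[-6,0,0],0]]'; python3 plan.py A 84 2.545;python3 - <<'E'
from rig import vision
import cv2,numpy as np
o=[]
for n,s in (("scene",np.s_[130:230,155:255]),("top",np.s_[100:200,255:355])):
    d=vision.get_image(n); np.savez(f"{n}4.npz",**d); o.append(cv2.resize(d["color"][:,:,::-1][s],None,fx=4,fy=4,interpolation=cv2.INTER_CUBIC))
cv2.imwrite("pics/b4.png",np.hstack(o))
E
```

```text
t: 4.0
tool_pos: [661.4, -55.0, 146.8]
tcp_rot: [-0.762, 1.429, 0.752]
contact_force: [0.3, 0.5, 0.4]
finger_gap: 0.1
t 4.0 pos [661.4 -55.  146.8] x-axis [ 0.0076 -0.0028 -1.    ] jaw heading 0.972 q6 0.422 gap 0.1
F [0.31 0.47 0.37] M [ 0.008  0.029 -0.035]
  shift cm [ 6.28  0.07 -0.08] yaw -0.003 q6 est (+/-) 0.42 0.42
  shift cm [ 6.28  0.07 -0.08] yaw -3.144 q6 est (+/-) -2.72 3.57
  shift cm [ 6.28  0.07 -0.08] yaw 6.281 q6 est (+/-) 6.7 -5.86
```

View pics/b4.png

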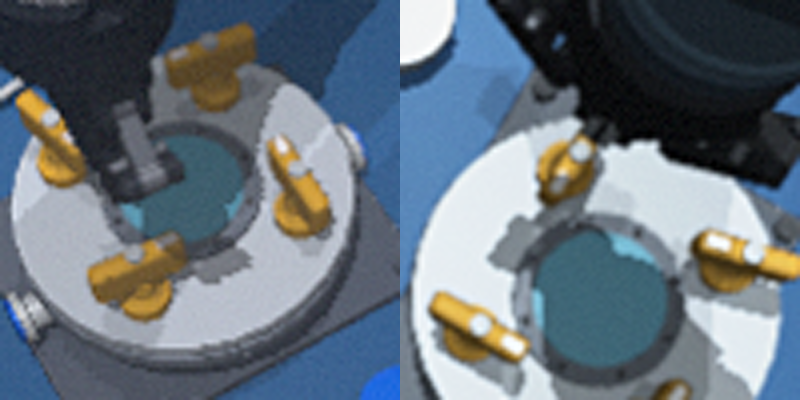

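Run:
```python
from h import *
for n,(a,b,c,e) in (("top",(115,150,285,325)),("scene",(150,190,165,215))):
    d=dict(np.load(n+"4.npz")); P=cloud(d)
    cv2.imwrite(f"pics/z4{n}.png",cv2.resize(d["color"][a:b,c:e,::-1],None,fx=14,fy=14,interpolation=cv2.INTER_NEAREST))
    X=np.array([[661.4,-55,z] for z in (87,100,115,147,165,180,195)],float)
    uv,_=cv2.projectPoints(X,cv2.Rodrigues(d["R"])[0],d["t"],K(d),np.array(d["dist_coeffs"]))
    print(n,np.round(uv[:,0],1))
    sub=P[a:b,c:e]; 
    m=(sub[...,2]>122)&(np.hypot(sub[...,0]-661,sub[...,1]+55)<25)
    v,u=np.nonzero(m)
    for vv,uu in list(zip(v,u))[::3]: print(vv+a,uu+c,np.round(sub[vv,uu]))
```

```text
top [[297.  140.2]
 [298.2 138.8]
 [299.6 137.1]
 [302.7 133.2]
 [304.7 130.8]
 [306.4 128.7]
 [308.2 126.5]]
118 297 [665. -30. 234.]
120 297 [663. -31. 230.]
121 298 [663. -34. 223.]
124 301 [651. -33. 252.]
125 301 [651. -34. 247.]
126 301 [655. -37. 226.]
127 299 [659. -39. 202.]
127 302 [654. -39. 225.]
128 298 [659. -38. 195.]
128 301 [652. -38. 223.]
128 304 [652. -42. 226.]
129 300 [658. -42. 195.]
129 303 [652. -42. 220.]
130 299 [658. -42. 186.]
130 302 [653. -42. 208.]
130 305 [651. -45. 216.]
131 301 [653. -42. 201.]
131 304 [650. -45. 212.]
131 307 [649. -48. 216.]
132 301 [652. -42. 199.]
132 304 [650. -45. 207.]
132 307 [648. -48. 216.]
133 299 [653. -41. 186.]
133 302 [651. -45. 195.]
133 305 [649. -48. 204.]
133 308 [647. -51. 212.]
133 311 [644. -53. 225.]
134 302 [651. -46. 189.]
134 305 [648. -48. 199.]
134 308 [646. -51. 210.]
134 311 [643. -53. 225.]
134 314 [638. -53. 245.]
135 304 [649. -48. 191.]
135 307 [646. -51. 201.]
135 310 [647. -57. 195.]
135 313 [642. -56. 222.]
136 303 [649. -48. 184.]
136 306 [647. -51. 192.]
136 310 [647. -58. 190.]
136 319 [638. -
[... 1071 characters left out ...]

165 184 [667. -46. 232.]
166 175 [682. -51. 247.]
166 178 [678. -49. 243.]
166 181 [670. -50. 231.]
166 184 [669. -44. 234.]
167 176 [681. -51. 242.]
167 179 [677. -48. 239.]
167 182 [671. -47. 233.]
167 185 [670. -42. 233.]
168 178 [678. -50. 237.]
168 181 [674. -47. 233.]
168 184 [672. -42. 234.]
169 177 [675. -55. 226.]
169 180 [675. -49. 231.]
169 183 [675. -43. 234.]
170 178 [678. -51. 230.]
170 181 [674. -48. 227.]
171 178 [677. -52. 224.]
171 181 [673. -50. 220.]
172 179 [672. -56. 210.]
173 179 [672. -56. 208.]
174 179 [673. -57. 204.]
175 179 [673. -57. 202.]
177 179 [670. -61. 187.]
178 180 [672. -57. 190.]
179 181 [673. -55. 189.]
180 181 [673. -55. 186.]
180 184 [672. -49. 190.]
```

View pics/z4top.png

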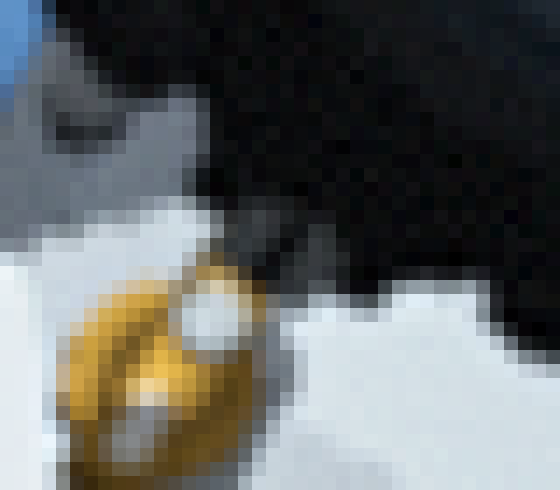

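View pics/z4scene.png

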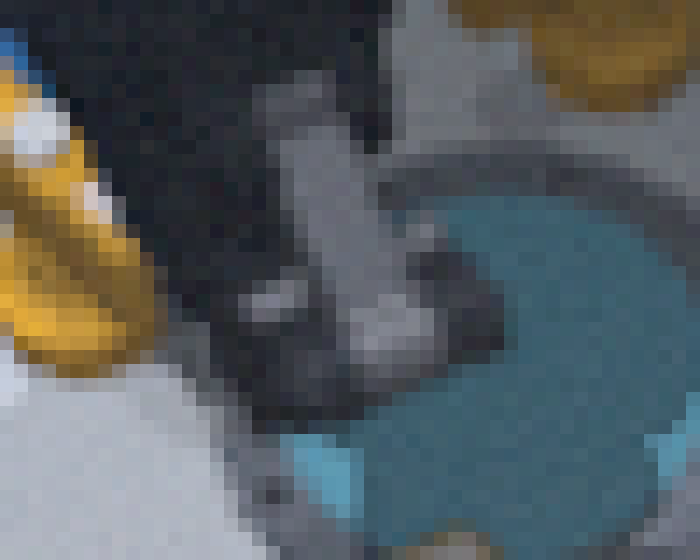

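Run:
```python
from h import *
p=np.array([661.4,-55]); j=np.array([np.cos(.972),np.sin(.972)]); b=np.array([-j[1],j[0]])
for z in (165,175,180,185,190,195):
    o=[]
    for n,q in (("top",p+11*b),("top",p+11*b-14*j),("top",p+11*b+14*j),("scene",p+14*j+11*b),("scene",p+14*j-11*b)):
        d=dict(np.load(n+"4.npz"))
        uv,_=cv2.projectPoints(np.array([[*q,z]]),cv2.Rodrigues(d["R"])[0],d["t"],K(d),np.array(d["dist_coeffs"]))
        o.append(np.round(uv[0,0],1))
    print(z,*o)
```

```text
165 [301.3 136.2] [308.2 140.7] [294.3 131.7] [194.8 184.2] [183.8 189.3]
175 [302.3 134.9] [309.4 139.4] [295.3 130.3] [194.1 181.4] [183.  186.6]
180 [302.9 134.2] [310.  138.8] [295.7 129.6] [193.8 180. ] [182.6 185.2]
185 [303.5 133.5] [310.6 138.2] [296.2 128.9] [193.5 178.6] [182.3 183.8]
190 [304.  132.8] [311.3 137.5] [296.8 128.1] [193.2 177.2] [181.9 182.4]
195 [304.6 132.1] [311.9 136.9] [297.3 127.4] [192.9 175.7] [181.5 180.9]
```

```bash
python3 -m inch '[[3,[1,0.05,-0.05],0],[3,[2,0.05,-0.05],0],[3,[4,0.05,-0.05],0],[3,[6,0.05,-0.05],0],[3,[7,0.05,-0.05],0],[3,[8,0.05,-0.05],0],[3,[8,0.05,-0.05],0]]'; python3 -m inch '[[3,[0.5,0,0],0],[3,[1,0,0],0],[3,[1.5,0,0],0],[3,[1.5,0,0],0],[3,[1.5,0,0],0]]'; python3 plan.py A 52 2.545;python3 - <<'E'
from rig import vision
import cv2,numpy as np
o=[]
for n,s in (("scene",np.s_[150:230,145:225]),("top",np.s_[110:190,265:345])):
    d=vision.get_image(n); np.savez(f"{n}5.npz",**d); o.append(cv2.resize(d["color"][:,:,::-1][s],None,fx=5,fy=5,interpolation=cv2.INTER_CUBIC))
cv2.imwrite("pics/b5.png",np.hstack(o))
E
```

```text
t: 4.8
tool_pos: [658.6, -54.9, 63.5]
tcp_rot: [-0.759, 1.434, 0.756]
contact_force: [-1.0, 1.1, -0.2]
finger_gap: 30.2
t: 5.3
tool_pos: [658.6, -54.9, 48.5]
tcp_rot: [-0.759, 1.434, 0.756]
contact_force: [0.2, -0.7, -0.3]
finger_gap: 30.1
t 5.3 pos [658.6 -54.9  48.5] x-axis [ 0.0015 -0.0018 -1.    ] jaw heading 0.972 q6 0.421 gap 30.1
F [ 0.21 -0.69 -0.28] M [0.031 0.024 0.014]
  shift cm [-0.35 -0.22  0.09] yaw -0.003 q6 est (+/-) 0.42 0.42
  shift cm [-0.35 -0.22  0.09] yaw -3.144 q6 est (+/-) -2.72 3.57
  shift cm [-0.35 -0.22  0.09] yaw 6.281 q6 est (+/-) 6.7 -5.86
```

View pics/b5.png

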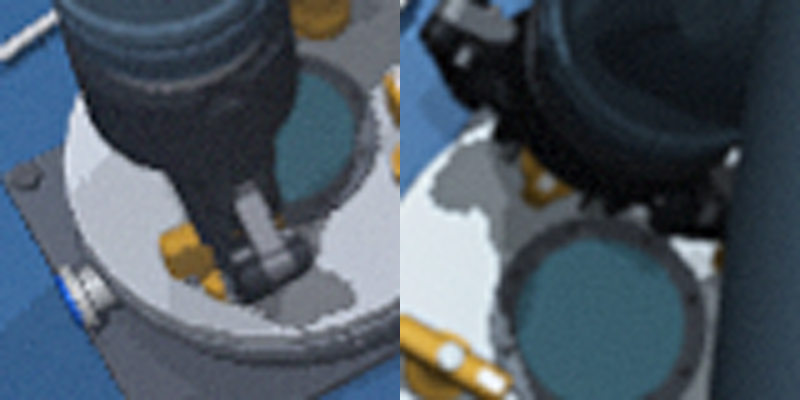

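```bash
python3 -m inch '[[3,[-0.35,-0.2,0.05],0],[3,[-0.35,-0.2,0.05],0],[0,[-0.35,-0.2,0.05],0],[0,[-0.35,-0.2,0.05],0],[0,[-0.35,-0.2,0.05],0],[0,[-0.35,-0.2,0.05],0],[0,[-0.35,-0.2,0.05],0]]' 35; python3 plan.py A 52 2.545
```

```text
t: 6.1
tool_pos: [661.2, -55.6, 52.7]
tcp_rot: [-0.76, 1.433, 0.755]
contact_force: [-0.3, 1.5, 2.9]
finger_gap: 11.3
t 6.1 pos [661.2 -55.6  52.7] x-axis [ 0.003  -0.0018 -1.    ] jaw heading 0.972 q6 0.42 gap 11.3
F [-0.29  1.55  2.86] M [ 0.149 -0.032 -0.041]
  shift cm [ 0.07  0.04 -0.  ] yaw -0.003 q6 est (+/-) 0.42 0.42
  shift cm [ 0.07  0.04 -0.  ] yaw -3.144 q6 est (+/-) -2.72 3.56
  shift cm [ 0.07  0.04 -0.  ] yaw 6.281 q6 est (+/-) 6.7 -5.86
```

```bash
python3 -m inch '[[0,[0.02,0,0],0.13],[0,[0.03,0,0],0.26],[0,[0.05,0,0],0.39],[0,[0.07,0,0],0.52],[0,[0.08,0,0],0.65],[0,[0.1,0,0],0.785],[0,[0.1,0,0],0.785],[0,[0.1,0,0],0.785]]' 35; python3 plan.py A 52 1.76
```

```text
t: 6.9
tool_pos: [661.6, -55.4, 51.9]
tcp_rot: [-0.15, 1.562, 0.147]
contact_force: [0.8, 2.0, 1.8]
finger_gap: 11.6
t 6.9 pos [661.6 -55.4  51.9] x-axis [ 0.0037 -0.0014 -1.    ] jaw heading 0.19 q6 1.203 gap 11.6
F [0.81 2.04 1.82] M [ 0.294 -0.223 -0.009]
  shift cm [-0.02  0.01 -0.07] yaw 0.0 q6 est (+/-) 1.2 1.2
  shift cm [-0.02  0.01 -0.07] yaw -3.141 q6 est (+/-) -1.94 4.34
  shift cm [-0.02  0.01 -0.07] yaw -6.283 q6 est (+/-) -5.08 7.49
```

```bash
python3 -m inch '[[3,[0,0,0],0],[3,[0,0,0],0],[3,[0,0,0],0],[3,[-3,0,0],0],[3,[-6.5,0,0],0],[3,[-6.5,0,0],0]]'; python3 plan.py D 105 2.5;python3 - <<'E'
from rig import vision
import cv2,numpy as np
o=[]
for n,s in (("scene",np.s_[150:230,145:225]),("top",np.s_[110:190,265:345])):
    d=vision.get_image(n); np.savez(f"{n}6.npz",**d); o.append(cv2.resize(d["color"][:,:,::-1][s],None,fx=5,fy=5,interpolation=cv2.INTER_CUBIC))
cv2.imwrite("pics/b6.png",np.hstack(o))
E
```

```text
t: 7.5
tool_pos: [664.6, -56.0, 122.3]
tcp_rot: [-0.152, 1.554, 0.146]
contact_force: [1.2, -0.6, 0.3]
finger_gap: 30.1
t 7.5 pos [664.6 -56.  122.3] x-axis [ 0.0123 -0.0032 -0.9999] jaw heading 0.19 q6 1.202 gap 30.1
F [ 1.23 -0.63  0.34] M [-0.006 -0.005 -0.019]
  shift cm [  1.58  -0.45 -13.37] yaw -0.739 q6 est (+/-) 0.39 2.02
  shift cm [  1.58  -0.45 -13.37] yaw -3.881 q6 est (+/-) -2.75 5.16
  shift cm [  1.58  -0.45 -13.37] yaw 5.544 q6 est (+/-) 6.67 -4.27
```

View pics/b6.png

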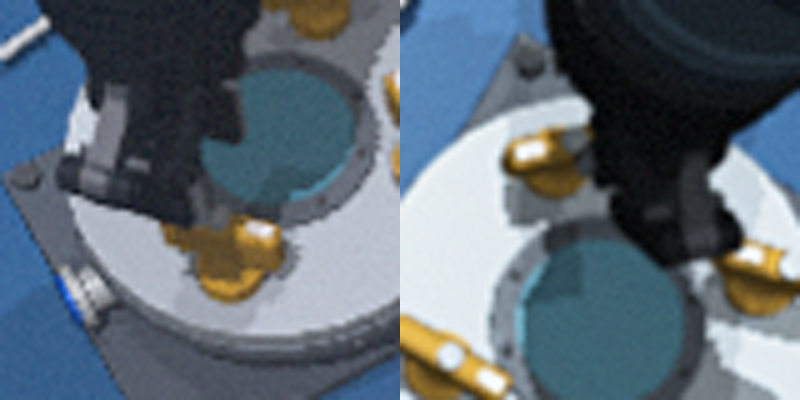

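```bash
python3 -m inch '[[3,[0,-0.5,-5],-0.15],[3,[0,-0.5,-10],-0.3],[3,[0,-0.5,-13.4],-0.45],[3,[0,-0.5,-13.4],-0.6],[3,[0.8,-0.5,-13.4],-0.74],[3,[1.5,-0.5,-13.4],-0.74],[3,[1.5,-0.5,-13.4],-0.74],[3,[1.5,-0.5,-13.4],-0.74]]'; python3 plan.py D 52 2.5;python3 - <<'E'
from rig import vision
import cv2,numpy as np
o=[]
for n,s in (("scene",np.s_[110:190,165:245]),("top",np.s_[165:245,275:355])):
    d=vision.get_image(n); np.savez(f"{n}7.npz",**d); o.append(cv2.resize(d["color"][:,:,::-1][s],None,fx=5,fy=5,interpolation=cv2.INTER_CUBIC))
cv2.imwrite("pics/b7.png",np.hstack(o))
E
```

```text
t: 8.4
tool_pos: [531.0, -85.5, 101.2]
tcp_rot: [-0.726, 1.444, 0.721]
contact_force: [-0.2, 1.0, -0.1]
finger_gap: 29.8
t 8.4 pos [531.  -85.5 101.2] x-axis [ 0.004  -0.0015 -1.    ] jaw heading 0.928 q6 0.365 gap 29.8
F [-0.25  0.99 -0.13] M [ 0.029 -0.022 -0.048]
  shift cm [ 4.92 -0.27  0.19] yaw -0.001 q6 est (+/-) 0.36 0.37
  shift cm [ 4.92 -0.27  0.19] yaw -3.143 q6 est (+/-) -2.78 3.51
  shift cm [ 4.92 -0.27  0.19] yaw 6.282 q6 est (+/-) 6.65 -5.92
```

View pics/b7.png

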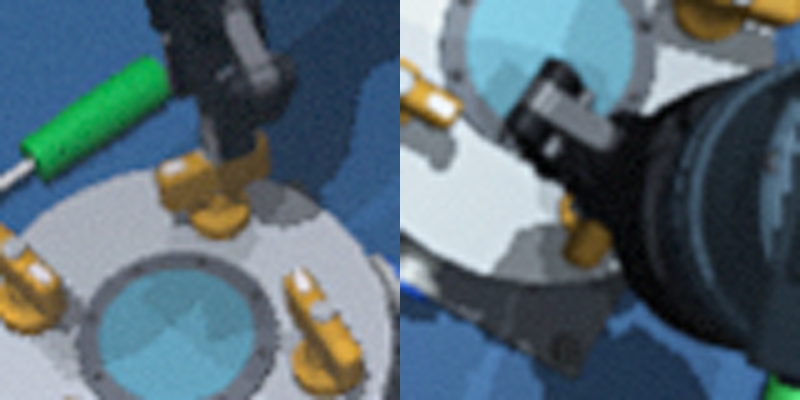

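```bash
python3 -m inch '[[3,[0.5,-0.25,0.2],0],[3,[0.5,-0.25,0.2],0],[3,[1.5,-0.25,0.2],0],[3,[3,-0.25,0.2],0],[3,[4,-0.25,0.2],0],[3,[4.5,-0.25,0.2],0],[3,[4.9,-0.25,0.2],0],[3,[4.9,-0.25,0.2],0],[3,[4.9,-0.25,0.2],0]]'; python3 plan.py D 52 2.5
```

```text
t: 9.4
tool_pos: [535.5, -85.8, 53.3]
tcp_rot: [-0.728, 1.442, 0.72]
contact_force: [-0.4, -0.6, 0.4]
finger_gap: 30.3
t 9.4 pos [535.5 -85.8  53.3] x-axis [ 0.0062 -0.0021 -1.    ] jaw heading 0.929 q6 0.366 gap 30.3
F [-0.43 -0.63  0.35] M [-0.021 -0.013  0.029]
  shift cm [ 0.13  0.1  -0.06] yaw -0.0 q6 est (+/-) 0.37 0.37
  shift cm [ 0.13  0.1  -0.06] yaw -3.142 q6 est (+/-) -2.78 3.51
  shift cm [ 0.13  0.1  -0.06] yaw 6.283 q6 est (+/-) 6.65 -5.92
```

```bash
python3 -m inch '[[3,[0.1,0.1,-0.05],0],[0,[0.1,0.1,-0.05],0],[0,[0.1,0.1,-0.05],0],[0,[0.1,0.1,-0.05],0],[0,[0.1,0.1,-0.05],0],[0,[0.1,0.1,-0.05],0]]' 35; python3 plan.py D 52 2.5
```

```text
t: 10.0
tool_pos: [534.7, -85.6, 52.6]
tcp_rot: [-0.728, 1.441, 0.72]
contact_force: [-1.2, 1.7, 3.9]
finger_gap: 11.5
t 10.0 pos [534.7 -85.6  52.6] x-axis [ 0.0068 -0.0021 -1.    ] jaw heading 0.929 q6 0.366 gap 11.5
F [-1.17  1.69  3.95] M [ 0.195  0.181 -0.009]
  shift cm [ 0.06  0.01 -0.03] yaw -0.0 q6 est (+/-) 0.37 0.37
  shift cm [ 0.06  0.01 -0.03] yaw -3.142 q6 est (+/-) -2.78 3.51
  shift cm [ 0.06  0.01 -0.03] yaw 6.283 q6 est (+/-) 6.65 -5.92
```

```bash
python3 -m inch '[[0,[0.02,0,0],0.13],[0,[0.03,0,0],0.26],[0,[0.05,0,0],0.39],[0,[0.07,0,0],0.52],[0,[0.08,0,0],0.65],[0,[0.1,0,0],0.785],[0,[0.1,0,0],0.785],[0,[0.1,0,0],0.785]]' 35; python3 plan.py D 52 1.715; python3 -m inch '[[3,[0,0,0],0],[3,[0,0,0],0],[3,[0,0,0],0],[3,[-3,0,0],0],[3,[-6,0,0],0],[3,[-6,0,0],0],[3,[-6,0,0],0]]'; python3 plan.py B 105 1.265
```

```text
t: 10.8
tool_pos: [535.2, -85.3, 51.8]
tcp_rot: [-0.117, 1.56, 0.114]
contact_force: [1.4, 2.4, 1.4]
finger_gap: 11.5
t 10.8 pos [535.2 -85.3  51.8] x-axis [ 0.0077 -0.0015 -1.    ] jaw heading 0.147 q6 1.148 gap 11.5
F [1.42 2.37 1.37] M [ 0.391 -0.147  0.026]
  shift cm [-0.02 -0.03 -0.08] yaw 0.003 q6 est (+/-) 1.15 1.15
  shift cm [-0.02 -0.03 -0.08] yaw -3.139 q6 est (+/-) -1.99 4.29
  shift cm [-0.02 -0.03 -0.08] yaw -6.28 q6 est (+/-) -5.13 7.43
t: 11.5
tool_pos: [535.3, -85.5, 112.3]
tcp_rot: [-0.118, 1.559, 0.113]
contact_force: [-0.2, 0.5, -0.5]
finger_gap: 30.1
t 11.5 pos [535.3 -85.5 112.3] x-axis [ 0.0093 -0.0022 -1.    ] jaw heading 0.147 q6 1.148 gap 30.1
F [-0.21  0.54 -0.51] M [-0.016  0.008 -0.023]
  shift cm [ 0.81 -5.91  6.95] yaw 0.453 q6 est (+/-) 1.54 0.75
  shift cm [ 0.81 -5.91  6.95] yaw -2.689 q6 est (+/-) -1.6 3.89
  shift cm [ 0.81 -5.91  6.95] yaw -5.83 q6 est (+/-) -4.74 7.03
```

```bash
python3 -m inch '[[3,[0,-2,2],-0.15],[3,[0,-4,5],-0.3],[3,[0,-5.9,6.95],-0.45],[3,[0,-5.9,6.95],-0.6],[3,[0,-5.9,6.95],-0.75],[3,[0,-5.9,6.95],-0.9],[3,[0,-5.9,6.95],-1.05],[3,[0,-5.9,6.95],-1.2],[3,[0,-5.9,6.95],-1.35],[3,[0,-5.9,6.95],-1.5],[3,[0,-5.9,6.95],-1.65],[3,[0,-5.9,6.95],-1.8],[3,[0,-5.9,6.95],-1.95],[3,[0,-5.9,6.95],-2.1],[3,[0,-5.9,6.95],-2.25],[3,[0,-5.9,6.95],-2.4],[3,[0,-5.9,6.95],-2.55],[3,[0.8,-5.9,6.95],-2.69],[3,[0.8,-5.9,6.95],-2.69],[3,[0.8,-5.9,6.95],-2.69]]'; python3 plan.py B 52 1.265;python3 - <<'E'
from rig import vision
import cv2,numpy as np
o=[]
for n,s in (("scene",np.s_[120:200,135:215]),("top",np.s_[120:200,285:365])):
    d=vision.get_image(n); np.savez(f"{n}8.npz",**d); o.append(cv2.resize(d["color"][:,:,::-1][s],None,fx=5,fy=5,interpolation=cv2.INTER_CUBIC))
cv2.imwrite("pics/b8.png",np.hstack(o))
E
```

```text
t: 13.5
tool_pos: [611.6, -133.4, 103.7]
tcp_rot: [-2.063, 0.319, 2.049]
contact_force: [-0.4, 0.5, 0.0]
finger_gap: 30.1
t 13.5 pos [ 611.6 -133.4  103.7] x-axis [ 0.0064 -0.0014 -1.    ] jaw heading 2.834 q6 -1.58 gap 30.1
F [-0.44  0.54  0.05] M [-0.027 -0.027 -0.029]
  shift cm [ 5.17  0.   -0.09] yaw 3.14 q6 est (+/-) 1.56 -4.72
  shift cm [ 5.17  0.   -0.09] yaw -0.002 q6 est (+/-) -1.58 -1.58
  shift cm [ 5.17  0.   -0.09] yaw -3.143 q6 est (+/-) -4.72 1.56
```

View pics/b8.png

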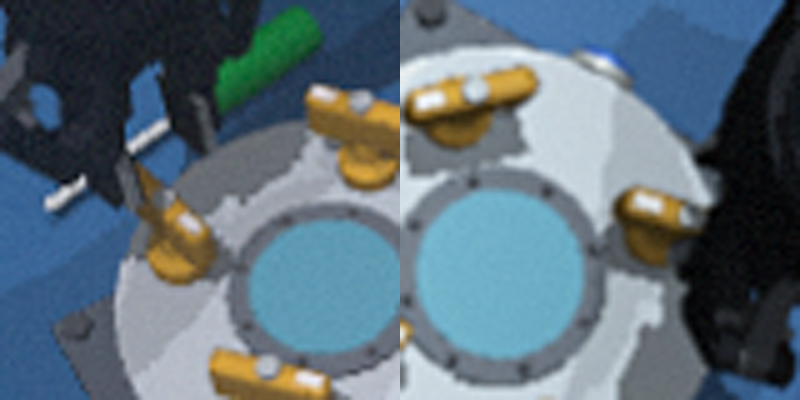

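```bash
python3 -m inch '[[3,[1,0,-0.1],0],[3,[2,0,-0.1],0],[3,[3,0,-0.1],0],[3,[4,0,-0.1],0],[3,[4.7,0,-0.1],0],[3,[5.15,0,-0.1],0],[3,[5.15,0,-0.1],0],[3,[5.15,0,-0.1],0]]'; python3 plan.py B 52 1.265
```

```text
t: 14.4
tool_pos: [614.0, -134.1, 53.4]
tcp_rot: [-2.066, 0.318, 2.047]
contact_force: [-0.1, 0.4, 0.2]
finger_gap: 30.2
t 14.4 pos [ 614.  -134.1   53.4] x-axis [ 0.0086 -0.002  -1.    ] jaw heading 2.835 q6 -1.581 gap 30.2
F [-0.09  0.42  0.24] M [-0.028  0.023 -0.041]
  shift cm [0.14 0.01 0.12] yaw 3.141 q6 est (+/-) 1.56 -4.72
  shift cm [0.14 0.01 0.12] yaw -0.001 q6 est (+/-) -1.58 -1.58
  shift cm [0.14 0.01 0.12] yaw -3.142 q6 est (+/-) -4.72 1.56
```

```bash
python3 -m inch '[[3,[0.1,0,0.1],0],[0,[0.1,0,0.1],0],[0,[0.1,0,0.1],0],[0,[0.1,0,0.1],0],[0,[0.1,0,0.1],0],[0,[0.1,0,0.1],0]]' 35; python3 plan.py B 52 1.265
```

```text
t: 15.0
tool_pos: [613.7, -134.0, 52.9]
tcp_rot: [-2.067, 0.318, 2.046]
contact_force: [1.3, -0.1, 2.3]
finger_gap: 11.9
t 15.0 pos [ 613.7 -134.    52.9] x-axis [ 0.0099 -0.0024 -0.9999] jaw heading 2.835 q6 -1.581 gap 11.9
F [ 1.28 -0.11  2.28] M [ 0.059 -0.068 -0.027]
  shift cm [0.09 0.01 0.09] yaw 3.141 q6 est (+/-) 1.56 -4.72
  shift cm [0.09 0.01 0.09] yaw -0.001 q6 est (+/-) -1.58 -1.58
  shift cm [0.09 0.01 0.09] yaw -3.142 q6 est (+/-) -4.72 1.56
```

```bash
python3 -m inch '[[0,[0.02,0,0],0.13],[0,[0.03,0,0],0.26],[0,[0.05,0,0],0.39],[0,[0.07,0,0],0.52],[0,[0.08,0,0],0.65],[0,[0.1,0,0],0.785],[0,[0.1,0,0],0.785],[0,[0.1,0,0],0.785]]' 35; python3 plan.py B 52 0.48; python3 -m inch '[[3,[0,0,0],0],[3,[0,0,0],0],[3,[0,0,0],0],[3,[-3,0,0],0],[3,[-6,0,0],0],[3,[-6,0,0],0],[3,[-6,0,0],0]]'; python3 plan.py C 105 1.0
```

```text
t: 15.8
tool_pos: [613.8, -134.1, 52.0]
tcp_rot: [-1.563, 0.938, 1.545]
contact_force: [1.5, -0.2, 0.9]
finger_gap: 11.3
t 15.8 pos [ 613.8 -134.1   52. ] x-axis [ 0.0102 -0.0025 -0.9999] jaw heading 2.053 q6 -0.798 gap 11.3
F [ 1.51 -0.16  0.89] M [-0.04  -0.103 -0.009]
  shift cm [-0.    0.08  0.07] yaw 3.144 q6 est (+/-) 2.35 -3.94
  shift cm [-0.    0.08  0.07] yaw 0.002 q6 est (+/-) -0.8 -0.8
  shift cm [-0.    0.08  0.07] yaw -3.139 q6 est (+/-) -3.94 2.34
t: 16.5
tool_pos: [613.8, -134.1, 112.6]
tcp_rot: [-1.565, 0.937, 1.543]
contact_force: [0.5, -0.3, 0.0]
finger_gap: 29.9
t 16.5 pos [ 613.8 -134.1  112.6] x-axis [ 0.0119 -0.0031 -0.9999] jaw heading 2.053 q6 -0.799 gap 29.9
F [ 0.51 -0.35  0.02] M [-0.045  0.013  0.008]
  shift cm [ 0.69 -3.1  12.69] yaw 2.624 q6 est (+/-) 2.03 -3.63
  shift cm [ 0.69 -3.1  12.69] yaw -0.518 q6 est (+/-) -1.11 -0.48
  shift cm [ 0.69 -3.1  12.69] yaw -3.659 q6 est (+/-) -4.26 2.66
```

```bash
python3 -m inch '[[3,[0,-1,4],-0.13],[3,[0,-2,8],-0.26],[3,[0,-3.1,12.7],-0.39],[3,[0,-3.1,12.7],-0.52],[3,[0.6,-3.1,12.7],-0.52],[3,[0.6,-3.1,12.7],-0.52],[3,[0.6,-3.1,12.7],-0.52]]'; python3 plan.py C 52 1.0;python3 - <<'E'
from rig import vision
import cv2,numpy as np
o=[]
for n,s in (("scene",np.s_[130:210,185:265]),("top",np.s_[140:220,245:325])):
    d=vision.get_image(n); np.savez(f"{n}9.npz",**d); o.append(cv2.resize(d["color"][:,:,::-1][s],None,fx=5,fy=5,interpolation=cv2.INTER_CUBIC))
cv2.imwrite("pics/b9.png",np.hstack(o))
E
```

```text
t: 17.2
tool_pos: [581.9, -8.0, 104.8]
tcp_rot: [-1.908, 0.557, 1.887]
contact_force: [0.1, 0.8, 0.8]
finger_gap: 29.9
t 17.2 pos [581.9  -8.  104.8] x-axis [ 0.0101 -0.003  -0.9999] jaw heading 2.57 q6 -1.121 gap 29.9
F [0.11 0.8  0.82] M [0.029 0.033 0.057]
  shift cm [ 5.28 -0.08  0.05] yaw 3.141 q6 est (+/-) 2.02 -4.26
  shift cm [ 5.28 -0.08  0.05] yaw -0.001 q6 est (+/-) -1.12 -1.12
  shift cm [ 5.28 -0.08  0.05] yaw -3.142 q6 est (+/-) -4.26 2.02
```

View pics/b9.png

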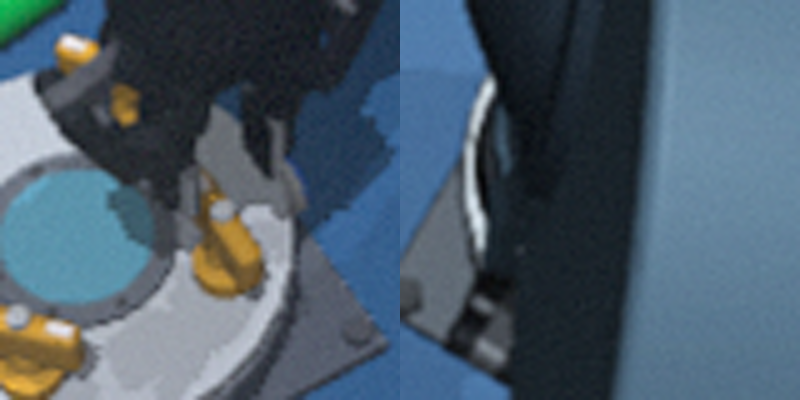

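Both fingers visible either side of nut C; descend and turn it.

```bash
python3 -m inch '[[3,[1,-0.1,0.05],0],[3,[2,-0.1,0.05],0],[3,[3,-0.1,0.05],0],[3,[4,-0.1,0.05],0],[3,[4.7,-0.1,0.05],0],[3,[5.2,-0.1,0.05],0],[3,[5.2,-0.1,0.05],0],[3,[5.2,-0.1,0.05],0],[0,[5.25,-0.1,0.05],0],[0,[5.25,-0.1,0.05],0],[0,[5.25,-0.1,0.05],0],[0,[5.25,-0.1,0.05],0],[0,[5.25,-0.1,0.05],0]]' 35; python3 plan.py C 52 1.0
```

```text
t: 18.6
tool_pos: [583.9, -7.4, 53.5]
tcp_rot: [-1.91, 0.556, 1.884]
contact_force: [1.1, -1.1, 2.4]
finger_gap: 11.3
t 18.6 pos [583.9  -7.4  53.5] x-axis [ 0.0127 -0.0033 -0.9999] jaw heading 2.571 q6 -1.12 gap 11.3
F [ 1.11 -1.05  2.42] M [-0.023  0.01   0.03 ]
  shift cm [0.15 0.07 0.12] yaw 3.141 q6 est (+/-) 2.02 -4.26
  shift cm [0.15 0.07 0.12] yaw -0.0 q6 est (+/-) -1.12 -1.12
  shift cm [0.15 0.07 0.12] yaw -3.142 q6 est (+/-) -4.26 2.02
```

```bash
python3 -m inch '[[0,[0.02,0,0],0.13],[0,[0.03,0,0],0.26],[0,[0.05,0,0],0.39],[0,[0.07,0,0],0.52],[0,[0.08,0,0],0.65],[0,[0.1,0,0],0.785],[0,[0.1,0,0],0.785],[0,[0.1,0,0],0.785]]' 35; python3 plan.py C 52 0.215; python3 -m inch '[[3,[0,0,0],0],[3,[0,0,0],0],[3,[0,0,0],0],[3,[-3,0,0],0],[3,[-6,0,0],0],[3,[-6,0,0],0],[3,[-6,0,0],0]]'; python3 plan.py A 105 1.76
python3 - <<'E'
from rig import vision
import cv2,numpy as np
o=[]
for n,s in (("scene",np.s_[120:220,145:245]),("top",np.s_[120:220,255:355])):
    d=vision.get_image(n); np.savez(f"{n}10.npz",**d); o.append(cv2.resize(d["color"][:,:,::-1][s],None,fx=4,fy=4,interpolation=cv2.INTER_CUBIC))
cv2.imwrite("pics/b10.png",np.hstack(o))
from studs import *
for n in ("scene","top"):
    d=dict(np.load(n+"10.npz"))
    for o in grey_in_bars(d,119): print(n,np.round(o[0],1),o[1],np.round(o[2],1),round(o[3]%np.pi,3))
E
```

```text
t: 19.4
tool_pos: [584.1, -7.6, 52.6]
tcp_rot: [-1.378, 1.093, 1.355]
contact_force: [1.0, -1.2, 1.7]
finger_gap: 11.5
t 19.4 pos [584.1  -7.6  52.6] x-axis [ 0.013  -0.0039 -0.9999] jaw heading 1.788 q6 -0.338 gap 11.5
F [ 1.03 -1.21  1.72] M [-0.253 -0.036  0.002]
  shift cm [0.06 0.15 0.07] yaw 3.144 q6 est (+/-) 2.81 -3.48
  shift cm [0.06 0.15 0.07] yaw 0.002 q6 est (+/-) -0.33 -0.34
  shift cm [0.06 0.15 0.07] yaw -3.139 q6 est (+/-) -3.48 2.8
t: 20.1
tool_pos: [583.9, -7.4, 113.2]
tcp_rot: [-1.379, 1.092, 1.354]
contact_force: [0.4, 0.7, -1.0]
finger_gap: 29.9
t 20.1 pos [583.9  -7.4 113.2] x-axis [ 0.0146 -0.0039 -0.9999] jaw heading 1.789 q6 -0.338 gap 29.9
F [ 0.37  0.74 -1.01] M [ 0.043 -0.001 -0.006]
  shift cm [ 0.95 -6.47 -6.34] yaw 1.599 q6 est (+/-) 1.19 -1.87
  shift cm [ 0.95 -6.47 -6.34] yaw -1.542 q6 est (+/-) -1.95 1.28
  shift cm [ 0.95 -6.47 -6.34] yaw -4.684 q6 est (+/-) -5.09 4.42
scene [330.7  21.1] 355 [46.3  8.2] 1.752
scene [168.  161.3] 133 [ 615.9 -132.7] 0.506
scene [228.9 173.6] 142 [586.   -8.4] 0.234
scene [188.8 194.7] 158 [663.4 -55.2] 1.73
```

View pics/b10.png

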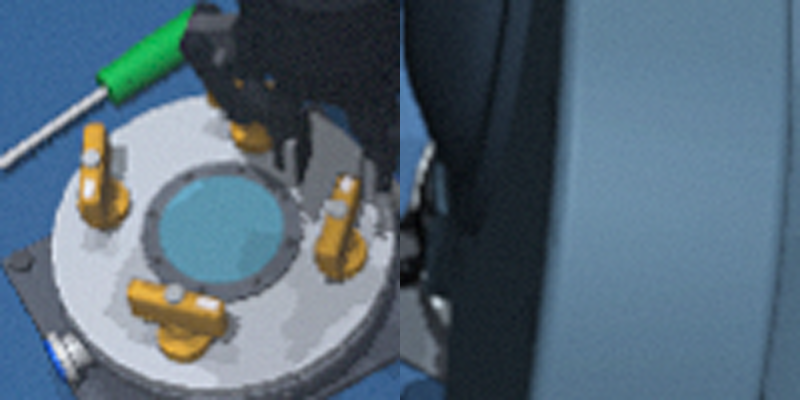

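```bash
python3 -m inch '[[3,[0,-1,-1],-0.14],[3,[0,-3,-3],-0.28],[3,[0,-5,-5],-0.42],[3,[0,-6.5,-6.3],-0.56],[3,[0,-6.5,-6.3],-0.7],[3,[0,-6.5,-6.3],-0.84],[3,[0,-6.5,-6.3],-0.98],[3,[0,-6.5,-6.3],-1.12],[3,[0,-6.5,-6.3],-1.26],[3,[0,-6.5,-6.3],-1.4],[3,[0.9,-6.5,-6.3],-1.54],[3,[0.9,-6.5,-6.3],-1.54],[3,[0.9,-6.5,-6.3],-1.54]]'; python3 plan.py A 51 1.76
```

```text
t: 21.5
tool_pos: [658.3, -54.5, 102.0]
tcp_rot: [2.132, 0.192, -2.115]
contact_force: [0.6, -0.1, 0.7]
finger_gap: 30.3
t 21.5 pos [658.3 -54.5 102. ] x-axis [ 0.0081 -0.003  -1.    ] jaw heading -2.957 q6 -1.933 gap 30.3
F [ 0.6  -0.09  0.71] M [ 0.007 -0.036 -0.025]
  shift cm [ 5.11  0.11 -0.2 ] yaw -3.147 q6 est (+/-) -5.08 1.21
  shift cm [ 5.11  0.11 -0.2 ] yaw 6.278 q6 est (+/-) 4.34 -8.21
  shift cm [ 5.11  0.11 -0.2 ] yaw 3.137 q6 est (+/-) 1.2 -5.07
```

```bash
python3 -m inch '[[3,[1,0.1,-0.2],0],[3,[2,0.1,-0.2],0],[3,[3,0.1,-0.2],0],[3,[4,0.1,-0.2],0],[3,[4.7,0.1,-0.2],0],[3,[5,0.1,-0.2],0],[3,[5,0.1,-0.2],0],[3,[5,0.1,-0.2],0],[0,[5,0.1,-0.2],0],[0,[5,0.1,-0.2],0],[0,[5,0.1,-0.2],0],[0,[5,0.1,-0.2],0],[0,[5,0.1,-0.2],0]]' 35; python3 plan.py A 51 1.76; python3 -c "
from rig import r;print(r.observe()['effort'])"
```

```text
t: 22.8
tool_pos: [661.8, -55.4, 52.8]
tcp_rot: [2.133, 0.192, -2.113]
contact_force: [2.2, 0.6, 3.5]
finger_gap: 11.6
t 22.8 pos [661.8 -55.4  52.8] x-axis [ 0.0099 -0.0032 -0.9999] jaw heading -2.957 q6 -1.933 gap 11.6
F [2.16 0.64 3.53] M [ 0.11  -0.056  0.012]
  shift cm [ 0.18 -0.01  0.09] yaw -3.147 q6 est (+/-) -5.08 1.21
  shift cm [ 0.18 -0.01  0.09] yaw 6.278 q6 est (+/-) 4.34 -8.21
  shift cm [ 0.18 -0.01  0.09] yaw 3.137 q6 est (+/-) 1.2 -5.07
[-3.59191597e-01 -5.38306332e+01  2.37838787e+01  3.91285373e-01
 -1.54105145e-01  2.53690907e-02]
```

Helper for torque reading, then a first free turn of 0.4.

```bash
cat > tq.py <<'E'
import sys
from rig import r,vision
import numpy as np
from plan import info
n=int(sys.argv[1]) if len(sys.argv)>1 else 1
L=[r.observe()]
for _ in range(n-1): vision.get_image("scene"); L.append(r.observe())
s=L[-1]
print("t %.2f head %.3f q6 %.3f gap %.1f z %.1f"%(s["t"],info(s)[1],s["q"][5],s["finger_gap"],s["tool_pos"][2]),"F",np.round(np.mean([k["contact_force"] for k in L],0),1),"Mz",np.round([k["ft_torque"][2] for k in L],3),"mean %.3f"%np.mean([k["ft_torque"][2] for k in L]),"e6",np.round([k["effort"][5] for k in L],3))
E
python3 -m inch '[[0,[0.02,0,0],0.1],[0,[0.03,0,0],0.2],[0,[0.04,0,0],0.3],[0,[0.05,0,0],0.4]]' 35 >/dev/null; python3 tq.py 3
```

```text
t 23.30 head 2.926 q6 -1.533 gap 11.2 z 52.4 F [1.1 0.2 1.7] Mz [0.091 0.026 0.031] mean 0.049 e6 [-0.728  0.289  0.46 ]
```

```bash
for i in 1; do python3 -m inch '[[0,[0.006,0,0],0.05],[0,[0.006,0,0],0.05]]' >/dev/null; python3 tq.py 2; python3 -m inch '[[0,[0.006,0,0],0.05],[0,[0.006,0,0],0.05]]' >/dev/null; python3 tq.py 2; python3 -m inch '[[0,[0.006,0,0],0.05],[0,[0.006,0,0],0.05]]' >/dev/null; python3 tq.py 2; done
```

```text
t 23.55 head 2.878 q6 -1.486 gap 11.2 z 52.3 F [1.7 0.3 1.4] Mz [0.022 0.063] mean 0.042 e6 [0.249 0.096]
t 23.80 head 2.831 q6 -1.438 gap 11.3 z 52.3 F [1.4 0.3 1.6] Mz [0.03  0.079] mean 0.054 e6 [0.241 0.095]
t 24.05 head 2.783 q6 -1.390 gap 11.3 z 52.2 F [1.6 0.1 1.3] Mz [0.043 0.042] mean 0.042 e6 [0.242 0.096]
```

```bash
python3 -m inch '[[0,[0.006,0,0],0.05],[0,[0.006,0,0],0.05]]' >/dev/null; python3 tq.py 2; python3 -m inch '[[0,[0.006,0,0],0.05],[0,[0.006,0,0],0.05]]' >/dev/null; python3 tq.py 2
```

```text
t 24.30 head 2.735 q6 -1.342 gap 11.1 z 52.2 F [ 1.4 -0.4  1. ] Mz [0.037 0.013] mean 0.025 e6 [0.241 0.096]
t 24.55 head 2.687 q6 -1.294 gap 11.5 z 52.1 F [ 1.1 -0.1  0.8] Mz [0.045 0.009] mean 0.027 e6 [0.237 0.092]
```

```bash
python3 -m inch '[[0,[0.006,0,0],0.05],[0,[0.006,0,0],0.05]]' >/dev/null; python3 tq.py 2
```

```text
t 24.80 head 2.639 q6 -1.246 gap 11.4 z 52.1 F [1.8 0.6 1.9] Mz [0.057 0.045] mean 0.051 e6 [0.24  0.094]
```

```bash
python3 -m inch '[[0,[0.006,0,0],0.05],[0,[0.006,0,0],0.05]]' >/dev/null; python3 tq.py 2; python3 -m inch '[[0,[0.006,0,0],0.05],[0,[0.006,0,0],0.05]]' >/dev/null; python3 tq.py 2
```

```text
t 25.05 head 2.591 q6 -1.198 gap 11.4 z 52.0 F [ 2.4 -0.3  1.2] Mz [0.068 0.045] mean 0.057 e6 [0.239 0.093]
t 25.30 head 2.543 q6 -1.150 gap 11.3 z 52.0 F [1.5 0.3 0.7] Mz [0.085 0.024] mean 0.055 e6 [0.236 0.091]
```

```bash
python3 -m inch '[[0,[0.006,0,0],0.05],[0,[0.006,0,0],0.05]]' >/dev/null; python3 tq.py 2
```

```text
t 25.55 head 2.495 q6 -1.102 gap 11.4 z 51.9 F [ 1.9 -0.3  1.9] Mz [0.101 0.057] mean 0.079 e6 [0.277 0.13 ]
```

```bash
python3 -m inch '[[0,[0.006,0,0],0.05],[0,[0.006,0,0],0.05]]' >/dev/null; python3 tq.py 2
```

```text
t 25.80 head 2.447 q6 -1.054 gap 11.2 z 51.9 F [1.5 0.  1.2] Mz [0.233 0.189] mean 0.211 e6 [0.366 0.219]
```

```bash
python3 -m inch '[[0,[0.006,0,0],0.05],[0,[0.006,0,0],0.05],[0,[0.006,0,0],0.05]]' >/dev/null; python3 tq.py 2
```

```text
t 26.15 head 2.399 q6 -1.006 gap 11.5 z 51.9 F [ 1.3 -1.   1. ] Mz [0.239 0.274] mean 0.256 e6 [0.262 0.254]
```

```bash
python3 -m inch '[[3,[0,0,0],0],[3,[0,0,0],0],[3,[0,0,0],0],[3,[-3,0,0],0],[3,[-6,0,0],0],[3,[-6,0,0],0],[3,[-6,0,0],0]]'; python3 plan.py D 105 1.715
```

```text
t: 26.85
tool_pos: [662.2, -55.4, 112.7]
tcp_rot: [-1.8, 0.695, 1.775]
contact_force: [-0.7, -0.5, -0.7]
finger_gap: 30.2
t 26.85 pos [662.2 -55.4 112.7] x-axis [ 0.0125 -0.0037 -0.9999] jaw heading 2.399 q6 -1.006 gap 30.2
F [-0.67 -0.51 -0.71] M [ 0.029  0.008 -0.034]
  shift cm [ 0.62 10.88  7.37] yaw 2.254 q6 est (+/-) 1.17 -3.18
  shift cm [ 0.62 10.88  7.37] yaw -0.887 q6 est (+/-) -1.97 -0.04
  shift cm [ 0.62 10.88  7.37] yaw -4.029 q6 est (+/-) -5.11 3.1
```

```bash
python3 -m inch '[[3,[0,2.5,2],-0.14],[3,[0,5.5,4],-0.28],[3,[0,8.5,6],-0.42],[3,[0,10.9,7.4],-0.56],[3,[0,10.9,7.4],-0.7],[3,[0,10.9,7.4],-0.82],[3,[0.5,10.9,7.4],-0.885],[3,[0.5,10.9,7.4],-0.885],[3,[0.5,10.9,7.4],-0.885]]'; python3 plan.py D 51 1.715
```

```text
t: 27.75
tool_pos: [533.0, -85.4, 105.1]
tcp_rot: [2.157, 0.147, -2.136]
contact_force: [0.3, -0.2, 0.0]
finger_gap: 30.0
t 27.75 pos [533.  -85.4 105.1] x-axis [ 0.0102 -0.003  -0.9999] jaw heading -3.001 q6 -1.988 gap 30.0
F [ 0.25 -0.17  0.04] M [-0.005  0.019 -0.025]
  shift cm [ 5.41  0.03 -0.08] yaw -3.145 q6 est (+/-) -5.13 1.16
  shift cm [ 5.41  0.03 -0.08] yaw 6.28 q6 est (+/-) 4.29 -8.27
  shift cm [ 5.41  0.03 -0.08] yaw 3.138 q6 est (+/-) 1.15 -5.13
```

```bash
python3 -m inch '[[3,[1,0,-0.2],0],[3,[2,0,-0.2],0],[3,[3,0,-0.2],0],[3,[4,0,-0.2],0],[3,[4.8,0,-0.2],0],[3,[5.3,0,-0.2],0],[3,[5.3,0,-0.2],0],[3,[5.3,0,-0.2],0],[0,[5.3,0,-0.2],0],[0,[5.3,0,-0.2],0],[0,[5.3,0,-0.2],0],[0,[5.3,0,-0.2],0],[0,[5.3,0,-0.2],0]]' 35; python3 tq.py; python3 -m inch '[[0,[0.02,0,0],0.1],[0,[0.03,0,0],0.2],[0,[0.04,0,0],0.3],[0,[0.05,0,0],0.4]]' 35 >/dev/null; python3 tq.py 2;  python3 -m inch '[[0,[0.006,0,0],0.05],[0,[0.006,0,0],0.05]]' >/dev/null; python3 tq.py 2;python3 -m inch '[[0,[0.006,0,0],0.05],[0,[0.006,0,0],0.05]]' >/dev/null; python3 tq.py 2
```

```text
t: 29.05
tool_pos: [535.6, -85.4, 52.6]
tcp_rot: [2.158, 0.147, -2.136]
contact_force: [-1.8, 0.0, 5.6]
finger_gap: 11.4
t 29.05 head -3.001 q6 -1.986 gap 11.4 z 52.6 F [-1.8  0.   5.6] Mz [0.012] mean 0.012 e6 [0.022]
t 29.50 head 2.876 q6 -1.580 gap 11.6 z 52.3 F [-0.2  0.6  2.4] Mz [ 0.099 -0.025] mean 0.037 e6 [-0.727  0.284]
t 29.75 head 2.828 q6 -1.532 gap 11.5 z 52.2 F [-0.3 -0.3  1.9] Mz [0.019 0.06 ] mean 0.040 e6 [0.267 0.092]
t 30.00 head 2.780 q6 -1.484 gap 11.2 z 52.2 F [-1.  -0.6  1.9] Mz [0.048 0.048] mean 0.048 e6 [0.23  0.085]
```

```bash
python3 -m inch '[[0,[0.006,0,0],0.05],[0,[0.006,0,0],0.05]]' >/dev/null; python3 tq.py 2;python3 -m inch '[[0,[0.006,0,0],0.05],[0,[0.006,0,0],0.05]]' >/dev/null; python3 tq.py 2
```

```text
t 30.25 head 2.732 q6 -1.436 gap 11.2 z 52.1 F [-0.8  0.5  2.3] Mz [ 0.003 -0.011] mean -0.004 e6 [0.234 0.088]
t 30.50 head 2.684 q6 -1.388 gap 11.2 z 52.0 F [-0.7  0.2  1.8] Mz [0.129 0.048] mean 0.088 e6 [0.232 0.086]
```

```bash
python3 -m inch '[[0,[0.006,0,0],0.05],[0,[0.006,0,0],0.05]]' >/dev/null; python3 tq.py 2;python3 -m inch '[[0,[0.006,0,0],0.05],[0,[0.006,0,0],0.05]]' >/dev/null; python3 tq.py 2
```

```text
t 30.75 head 2.636 q6 -1.340 gap 11.4 z 52.0 F [-0.2 -0.1  2.3] Mz [ 0.021 -0.027] mean -0.003 e6 [0.228 0.083]
t 31.00 head 2.588 q6 -1.292 gap 11.2 z 51.9 F [-1.3 -0.8  1.6] Mz [0.062 0.033] mean 0.047 e6 [0.228 0.083]
```

```bash
python3 -m inch '[[0,[0.006,0,0],0.05],[0,[0.006,0,0],0.05]]' >/dev/null; python3 tq.py 2;python3 -m inch '[[0,[0.006,0,0],0.05],[0,[0.006,0,0],0.05]]' >/dev/null; python3 tq.py 2
```

```text
t 31.25 head 2.540 q6 -1.244 gap 11.3 z 51.9 F [-0.2  0.2  2. ] Mz [-0.003  0.041] mean 0.019 e6 [0.231 0.086]
t 31.50 head 2.492 q6 -1.196 gap 11.3 z 51.8 F [-0.5 -0.4  2.6] Mz [0.08  0.107] mean 0.094 e6 [0.273 0.126]
```

```bash
python3 -m inch '[[0,[0.006,0,0],0.05],[0,[0.006,0,0],0.05]]' >/dev/null; python3 tq.py 2
```

```text
t 31.75 head 2.444 q6 -1.148 gap 11.3 z 51.9 F [-1.2 -0.9  2.9] Mz [0.178 0.147] mean 0.163 e6 [0.36  0.212]
```

```bash
python3 -m inch '[[0,[0.006,0,0],0.05],[0,[0.006,0,0],0.05]]' >/dev/null; python3 tq.py 2
```

```text
t 32.00 head 2.396 q6 -1.100 gap 11.5 z 51.8 F [-0.8 -0.4  3.2] Mz [0.264 0.218] mean 0.241 e6 [0.445 0.298]
```

```bash
python3 -m inch '[[3,[0,0,0],0],[3,[0,0,0],0],[3,[0,0,0],0],[3,[-3,0,0],0],[3,[-6,0,0],0],[3,[-6,0,0],0],[3,[-6,0,0],0]]'; python3 plan.py B 105 0.482
```

```text
t: 32.7
tool_pos: [536.2, -85.6, 112.4]
tcp_rot: [-1.8, 0.697, 1.773]
contact_force: [0.2, -0.0, 0.5]
finger_gap: 30.1
t 32.7 pos [536.2 -85.6 112.4] x-axis [ 0.0134 -0.0046 -0.9999] jaw heading 2.397 q6 -1.101 gap 30.1
F [ 0.24 -0.01  0.51] M [-0.009 -0.02  -0.004]
  shift cm [ 0.86 -1.65 -8.89] yaw 3.485 q6 est (+/-) 2.33 -4.53
  shift cm [ 0.86 -1.65 -8.89] yaw 0.344 q6 est (+/-) -0.81 -1.39
  shift cm [ 0.86 -1.65 -8.89] yaw -2.798 q6 est (+/-) -3.95 1.75
```

```bash
python3 -m inch '[[3,[0,-0.5,-3],0.11],[3,[0,-1,-6],0.22],[3,[0,-1.6,-8.9],0.34],[3,[0.5,-1.6,-8.9],0.344],[3,[0.8,-1.6,-8.9],0.344],[3,[0.8,-1.6,-8.9],0.344],[3,[0.8,-1.6,-8.9],0.344]]'; python3 plan.py B 51 0.482
```

```text
t: 33.4
tool_pos: [611.2, -133.4, 105.0]
tcp_rot: [-1.565, 0.938, 1.544]
contact_force: [0.7, 0.2, -0.4]
finger_gap: 30.0
t 33.4 pos [ 611.2 -133.4  105. ] x-axis [ 0.0114 -0.0038 -0.9999] jaw heading 2.054 q6 -0.799 gap 30.0
F [ 0.74  0.18 -0.36] M [0.038 0.01  0.011]
  shift cm [ 5.4  -0.08 -0.07] yaw 3.142 q6 est (+/-) 2.34 -3.94
  shift cm [ 5.4  -0.08 -0.07] yaw 0.001 q6 est (+/-) -0.8 -0.8
  shift cm [ 5.4  -0.08 -0.07] yaw -3.141 q6 est (+/-) -3.94 2.34
```

```bash
python3 -m inch '[[3,[1,-0.1,-0.1],0],[3,[2,-0.1,-0.1],0],[3,[3,-0.1,-0.1],0],[3,[4,-0.1,-0.1],0],[3,[4.8,-0.1,-0.1],0],[3,[5.3,-0.1,-0.1],0],[3,[5.3,-0.1,-0.1],0],[3,[5.3,-0.1,-0.1],0],[0,[5.3,-0.1,-0.1],0],[0,[5.3,-0.1,-0.1],0],[0,[5.3,-0.1,-0.1],0],[0,[5.3,-0.1,-0.1],0],[0,[5.3,-0.1,-0.1],0]]' 35; python3 tq.py; python3 -m inch '[[0,[0.02,0,0],0.1],[0,[0.03,0,0],0.2],[0,[0.04,0,0],0.3],[0,[0.05,0,0],0.4]]' 35 >/dev/null; python3 tq.py 2;  python3 -m inch '[[0,[0.006,0,0],0.05],[0,[0.006,0,0],0.05]]' >/dev/null; python3 tq.py 2;python3 -m inch '[[0,[0.006,0,0],0.05],[0,[0.006,0,0],0.05]]' >/dev/null; python3 tq.py 2
```

```text
t: 34.7
tool_pos: [613.7, -134.3, 52.7]
tcp_rot: [-1.567, 0.938, 1.543]
contact_force: [0.6, -1.3, 3.4]
finger_gap: 11.5
t 34.70 head 2.054 q6 -0.799 gap 11.5 z 52.7 F [ 0.6 -1.3  3.4] Mz [-0.014] mean -0.014 e6 [0.016]
t 35.15 head 1.647 q6 -0.393 gap 11.5 z 52.3 F [-0.1 -1.3  2. ] Mz [0.091 0.053] mean 0.072 e6 [-0.762  0.306]
t 35.40 head 1.599 q6 -0.345 gap 11.3 z 52.2 F [-0.1 -0.7  1.6] Mz [0.091 0.042] mean 0.067 e6 [0.285 0.108]
t 35.65 head 1.552 q6 -0.297 gap 11.3 z 52.1 F [ 0.3 -0.6  1.1] Mz [0.076 0.027] mean 0.051 e6 [0.245 0.097]
```

```bash
python3 -m inch '[[0,[0.006,0,0],0.05],[0,[0.006,0,0],0.05]]' >/dev/null; python3 tq.py 2;python3 -m inch '[[0,[0.006,0,0],0.05],[0,[0.006,0,0],0.05]]' >/dev/null; python3 tq.py 2
```

```text
t 35.90 head 1.504 q6 -0.249 gap 11.3 z 52.1 F [ 0.3 -0.7  1.4] Mz [0.037 0.012] mean 0.024 e6 [0.246 0.098]
t 36.15 head 1.456 q6 -0.201 gap 11.4 z 52.0 F [ 0.4 -0.4  1.3] Mz [0.105 0.033] mean 0.069 e6 [0.246 0.098]
```

```bash
python3 -m inch '[[0,[0.006,0,0],0.05],[0,[0.006,0,0],0.05]]' >/dev/null; python3 tq.py 2
```

```text
t 36.40 head 1.408 q6 -0.153 gap 11.5 z 51.9 F [-0.1 -0.4  1.3] Mz [0.021 0.02 ] mean 0.021 e6 [0.246 0.098]
```

```bash
python3 -m inch '[[0,[0.006,0,0],0.05],[0,[0.006,0,0],0.05]]' >/dev/null; python3 tq.py 2;python3 -m inch '[[0,[0.006,0,0],0.05],[0,[0.006,0,0],0.05]]' >/dev/null; python3 tq.py 2
```

```text
t 36.65 head 1.360 q6 -0.105 gap 11.2 z 51.9 F [ 0.4 -0.2  1.7] Mz [0.137 0.011] mean 0.074 e6 [0.247 0.098]
t 36.90 head 1.312 q6 -0.057 gap 11.5 z 51.8 F [0.1 0.1 1.7] Mz [ 0.039 -0.016] mean 0.011 e6 [0.247 0.099]
```

```bash
python3 -m inch '[[0,[0.006,0,0],0.05],[0,[0.006,0,0],0.05]]' >/dev/null; python3 tq.py 2
```

```text
t 37.15 head 1.264 q6 -0.009 gap 11.1 z 51.8 F [-0.2 -0.3  1.8] Mz [0.083 0.025] mean 0.054 e6 [0.246 0.098]
```

```bash
python3 -m inch '[[0,[0.006,0,0],0.05],[0,[0.006,0,0],0.05]]' >/dev/null; python3 tq.py 2;python3 -m inch '[[0,[0.006,0,0],0.05],[0,[0.006,0,0],0.05]]' >/dev/null; python3 tq.py 2
```

```text
t 37.40 head 1.216 q6 0.039 gap 11.6 z 51.7 F [ 0.  -0.1  2.1] Mz [ 0.085 -0.028] mean 0.029 e6 [0.245 0.097]
t 37.65 head 1.168 q6 0.087 gap 11.5 z 51.7 F [-0.4 -0.3  1.5] Mz [0.051 0.044] mean 0.047 e6 [0.244 0.096]
```

```bash
python3 -m inch '[[0,[0.006,0,0],0.05],[0,[0.006,0,0],0.05]]' >/dev/null; python3 tq.py 2;python3 -m inch '[[0,[0.006,0,0],0.05],[0,[0.006,0,0],0.05]]' >/dev/null; python3 tq.py 2
```

```text
t 37.90 head 1.120 q6 0.135 gap 11.5 z 51.6 F [ 0.2 -0.1  1.1] Mz [0.009 0.009] mean 0.009 e6 [0.244 0.096]
t 38.15 head 1.072 q6 0.183 gap 11.2 z 51.6 F [ 0.3 -0.2  1.4] Mz [0.063 0.026] mean 0.044 e6 [0.243 0.095]
```

```bash
python3 -m inch '[[0,[0.006,0,0],0.05],[0,[0.006,0,0],0.05]]' >/dev/null; python3 tq.py 2;python3 -m inch '[[0,[0.006,0,0],0.05],[0,[0.006,0,0],0.05]]' >/dev/null; python3 tq.py 2
```

```text
t 38.40 head 1.024 q6 0.231 gap 11.1 z 51.5 F [0.4 0.  1.9] Mz [ 0.082 -0.004] mean 0.039 e6 [0.243 0.095]
t 38.65 head 0.976 q6 0.278 gap 11.3 z 51.4 F [ 0.2 -0.2  2. ] Mz [0.036 0.017] mean 0.027 e6 [0.241 0.093]
```

```bash
python3 -m inch '[[0,[0.006,0,0],0.05],[0,[0.006,0,0],0.05]]' >/dev/null; python3 tq.py 2
```

```text
t 38.90 head 0.928 q6 0.326 gap 11.5 z 51.4 F [ 0.4 -0.   2. ] Mz [0.113 0.073] mean 0.093 e6 [0.277 0.128]
```

Solid reached (+0.035). About 0.09 rad more.

```bash
python3 -m inch '[[0,[0.006,0,0],0.05],[0,[0.006,0,0],0.05]]' >/dev/null; python3 tq.py 2
```

```text
t 39.15 head 0.881 q6 0.374 gap 11.5 z 51.4 F [0.3 0.2 2.5] Mz [0.094 0.151] mean 0.123 e6 [0.364 0.215]
```

```bash
python3 -m inch '[[0,[0.006,0,0],0.05],[0,[0.006,0,0],0.05]]' >/dev/null; python3 tq.py 2
```

```text
t 39.40 head 0.833 q6 0.422 gap 11.7 z 51.4 F [-1.   0.5  1.9] Mz [0.213 0.277] mean 0.245 e6 [0.449 0.3  ]
```

```bash
python3 -m inch '[[3,[0,0,0],0],[3,[0,0,0],0],[3,[0,0,0],0],[3,[-3,0,0],0],[3,[-6,0,0],0],[3,[-6,0,0],0],[3,[-6,0,0],0]]'; python3 plan.py C 105 0.217 1 0
```

```text
t: 40.1
tool_pos: [613.6, -134.2, 112.1]
tcp_rot: [-0.658, 1.46, 0.641]
contact_force: [-0.1, 0.3, -1.5]
finger_gap: 30.0
t 40.1 pos [ 613.6 -134.2  112.1] x-axis [ 0.0145 -0.0051 -0.9999] jaw heading 0.833 q6 0.422 gap 30.0
F [-0.06  0.27 -1.45] M [ 0.037  0.087 -0.021]
  shift cm [ 0.6  10.77  7.36] yaw 2.187 q6 est (+/-) 2.81 -1.97
  shift cm [ 0.6  10.77  7.36] yaw -0.955 q6 est (+/-) -0.33 1.17
  shift cm [ 0.6  10.77  7.36] yaw -4.096 q6 est (+/-) -3.47 4.32
```

```bash
python3 -m inch '[[3,[0,2.5,1.7],-0.14],[3,[0,5.5,3.8],-0.28],[3,[0,8.5,5.8],-0.42],[3,[0,10.8,7.4],-0.56],[3,[0,10.8,7.4],-0.7],[3,[0,10.8,7.4],-0.84],[3,[0.5,10.8,7.4],-0.955],[3,[0.5,10.8,7.4],-0.955],[3,[0.5,10.8,7.4],-0.955]]'; python3 plan.py C 51 0.217 1 0
```

```text
t: 41.0
tool_pos: [582.5, -6.7, 104.7]
tcp_rot: [-1.376, 1.096, 1.354]
contact_force: [-0.1, 0.4, 0.3]
finger_gap: 30.3
t 41.0 pos [582.5  -6.7 104.7] x-axis [ 0.012  -0.0048 -0.9999] jaw heading 1.786 q6 -0.333 gap 30.3
F [-0.06  0.36  0.26] M [-0.011 -0.005 -0.031]
  shift cm [ 5.37 -0.03 -0.05] yaw 3.139 q6 est (+/-) 2.81 -3.47
  shift cm [ 5.37 -0.03 -0.05] yaw -0.002 q6 est (+/-) -0.34 -0.33
  shift cm [ 5.37 -0.03 -0.05] yaw -3.144 q6 est (+/-) -3.48 2.81
```

```bash
python3 -m inch '[[3,[1,0,-0.05],0],[3,[2,0,-0.05],0],[3,[3,0,-0.05],0],[3,[4,0,-0.05],0],[3,[4.8,0,-0.05],0],[3,[5.3,0,-0.05],0],[3,[5.3,0,-0.05],0],[3,[5.3,0,-0.05],0],[0,[5.3,0,-0.05],0],[0,[5.3,0,-0.05],0],[0,[5.3,0,-0.05],0],[0,[5.3,0,-0.05],0],[0,[5.3,0,-0.05],0]]' 35; python3 tq.py; python3 -m inch '[[0,[0.02,0,0],0.1],[0,[0.03,0,0],0.2],[0,[0.04,0,0],0.3],[0,[0.05,0,0],0.4]]' 35 >/dev/null; python3 tq.py 2;  python3 -m inch '[[0,[0.006,0,0],0.05],[0,[0.006,0,0],0.05]]' >/dev/null; python3 tq.py 2;python3 -m inch '[[0,[0.006,0,0],0.05],[0,[0.006,0,0],0.05]]' >/dev/null; python3 tq.py 2
```

```text
t: 42.3
tool_pos: [583.8, -7.7, 52.4]
tcp_rot: [-1.377, 1.096, 1.353]
contact_force: [-1.0, -2.6, 4.0]
finger_gap: 11.7
t 42.30 head 1.785 q6 -0.334 gap 11.7 z 52.4 F [-1.  -2.6  4. ] Mz [0.048] mean 0.048 e6 [0.022]
t 42.75 head 1.379 q6 0.072 gap 11.3 z 51.9 F [-0.5 -1.4  2.1] Mz [0.101 0.104] mean 0.103 e6 [-0.762  0.306]
t 43.00 head 1.331 q6 0.120 gap 11.6 z 51.8 F [-0.8 -0.9  1.6] Mz [0.026 0.013] mean 0.019 e6 [0.283 0.106]
t 43.25 head 1.283 q6 0.168 gap 11.4 z 51.8 F [-0.4 -0.9  2.2] Mz [0.017 0.017] mean 0.017 e6 [0.243 0.095]
```

```bash
python3 -m inch '[[0,[0.006,0,0],0.05],[0,[0.006,0,0],0.05]]' >/dev/null; python3 tq.py 2;python3 -m inch '[[0,[0.006,0,0],0.05],[0,[0.006,0,0],0.05]]' >/dev/null; python3 tq.py 2
```

```text
t 43.50 head 1.235 q6 0.216 gap 11.5 z 51.8 F [ 0.  -1.   1.2] Mz [0.052 0.066] mean 0.059 e6 [0.242 0.094]
t 43.75 head 1.187 q6 0.264 gap 11.4 z 51.7 F [-0.7 -1.6  2.1] Mz [0.012 0.056] mean 0.034 e6 [0.241 0.093]
```

```bash
python3 -m inch '[[0,[0.006,0,0],0.05],[0,[0.006,0,0],0.05]]' >/dev/null; python3 tq.py 2
```

```text
t 44.00 head 1.139 q6 0.312 gap 11.3 z 51.6 F [-0.7 -0.9  2.2] Mz [0.102 0.001] mean 0.051 e6 [0.241 0.092]
```

```bash
python3 -m inch '[[0,[0.006,0,0],0.05],[0,[0.006,0,0],0.05]]' >/dev/null; python3 tq.py 2;python3 -m inch '[[0,[0.006,0,0],0.05],[0,[0.006,0,0],0.05]]' >/dev/null; python3 tq.py 2
```

```text
t 44.25 head 1.092 q6 0.360 gap 11.0 z 51.6 F [-0.5 -0.8  2.3] Mz [0.063 0.007] mean 0.035 e6 [0.239 0.09 ]
t 44.50 head 1.044 q6 0.408 gap 11.5 z 51.5 F [ 0.5 -1.4  1.4] Mz [0.102 0.042] mean 0.072 e6 [0.238 0.09 ]
```

```bash
python3 -m inch '[[0,[0.006,0,0],0.05],[0,[0.006,0,0],0.05]]' >/dev/null; python3 tq.py 2
```

```text
t 44.75 head 0.996 q6 0.456 gap 11.4 z 51.5 F [-0.8 -1.   2.3] Mz [-0.003  0.076] mean 0.036 e6 [0.236 0.088]
```

```bash
python3 -m inch '[[0,[0.006,0,0],0.05],[0,[0.006,0,0],0.05]]' >/dev/null; python3 tq.py 2;python3 -m inch '[[0,[0.006,0,0],0.05],[0,[0.006,0,0],0.05]]' >/dev/null; python3 tq.py 2
```

```text
t 45.00 head 0.948 q6 0.504 gap 11.7 z 51.5 F [-0.5 -0.9  2.2] Mz [0.037 0.074] mean 0.055 e6 [0.233 0.086]
t 45.25 head 0.900 q6 0.551 gap 11.4 z 51.4 F [-0.9 -0.5  2.7] Mz [0.106 0.116] mean 0.111 e6 [0.32  0.171]
```

```bash
python3 -m inch '[[0,[0.006,0,0],0.035],[0,[0.006,0,0],0.07]]' >/dev/null; python3 tq.py 2
```

```text
t 45.50 head 0.830 q6 0.621 gap 11.4 z 51.5 F [ 0.1 -0.9  2. ] Mz [0.274 0.263] mean 0.269 e6 [-0.008  0.372]
```

```bash
python3 -m inch '[[3,[0,0,0],0],[3,[0,0,0],0],[3,[0,0,0],0],[3,[-3,0,0],0],[3,[-7,0,0],0],[3,[-12,0,0],0],[3,[-15,0,0],0],[3,[-15,0,0],0]]'; python3 plan.py C 200 0.2
```

```text
t: 46.3
tool_pos: [585.2, -7.2, 207.0]
tcp_rot: [-0.66, 1.453, 0.634]
contact_force: [1.2, -0.5, -0.0]
finger_gap: 30.2
t 46.3 pos [585.2  -7.2 207. ] x-axis [ 0.0231 -0.0069 -0.9997] jaw heading 0.83 q6 0.622 gap 30.2
F [ 1.21 -0.53 -0.03] M [ 0.027 -0.01   0.033]
  shift cm [ 0.7   0.21 -0.2 ] yaw 2.201 q6 est (+/-) 2.82 -1.58
  shift cm [ 0.7   0.21 -0.2 ] yaw -0.94 q6 est (+/-) -0.32 1.56
  shift cm [ 0.7   0.21 -0.2 ] yaw -4.082 q6 est (+/-) -3.46 4.7
```

```bash
python3 -m inch '[[3,[0,5,1.5],0],[3,[0,10,3],0],[3,[0,15,4.5],0],[3,[0,20,6],0],[3,[0,25,7.5],0],[3,[0,30,9],0],[3,[0,34.5,10.4],0],[3,[0,34.5,10.4],0],[3,[0,34.5,10.4],0]]'
python3 - <<'E'
from rig import vision
import cv2,numpy as np
from studs import *
o=[]
for n,s in (("scene",np.s_[80:300,120:300]),("top",np.s_[70:290,200:400])):
    d=vision.get_image(n); np.savez(f"{n}11.npz",**d); o.append(cv2.resize(d["color"][:,:,::-1][s],(400,440),interpolation=cv2.INTER_CUBIC))
    for q in grey_in_bars(d,119): print(n,np.round(q[0],1),q[1],np.round(q[2],1),round(q[3]%np.pi,3))
    d0=dict(np.load(n+"0.npz")); P0=cloud(d0);P=cloud(d)
    # cover plane fit before/after
    for nm,Q,dd in (("before",P0,d0),("after",P,d)):
        r_=np.hypot(Q[...,0]-597.7,Q[...,1]+70.6); c=cv2.cvtColor(dd["color"],cv2.COLOR_RGB2HSV)
        m=(r_>48)&(r_<85)&(Q[...,2]>62)&(Q[...,2]<74)&(c[...,1]<60)
        X=Q[m]; A=np.c_[X[:,0]-597.7,X[:,1]+70.6,np.ones(len(X))]; cf=np.linalg.lstsq(A,X[:,2],rcond=None)[0]
        print(n,nm,m.sum(),"plane slope",np.round(cf[:2],4),"z",round(cf[2],2))
    diff=np.abs(d["color"].astype(int)-d0["color"]).max(2)
cv2.imwrite("pics/b11.png",np.hstack(o))
E
python3 plan.py C 200 .2|head -2
```

```text
t: 47.2
tool_pos: [399.4, 303.1, 199.6]
tcp_rot: [-0.663, 1.454, 0.637]
contact_force: [0.2, -1.1, -0.5]
finger_gap: 30.2
scene [330.8  21.3] 362 [46.9  8.9] 1.775
scene [207.  142.3] 118 [539.  -85.2] 0.932
scene [168. 161.] 162 [ 615.5 -132.9] 2.553
scene [228.6 173.8] 158 [586.6  -8.6] 2.571
scene [188.6 194.7] 132 [663.4 -55.6] 0.943
scene before 2119 plane slope [-0.0021 -0.0033] z 69.09
scene after 2142 plane slope [-0.0011 -0.0024] z 67.8
top [298.4 138.9] 183 [658.1 -52.7] 0.975
top [341.2 163.8] 180 [ 610.6 -130.3] 2.534
top [274.6 181.9] 176 [580.2  -6.3] 2.552
top [316.8 206.4] 175 [533.8 -81.8] 1.017
top before 2986 plane slope [-0.0008  0.0009] z 69.22
top after 2968 plane slope [-0.0004  0.0008] z 67.98
t 47.3 pos [401.  301.4 200. ] x-axis [ 0.0226 -0.008  -0.9997] jaw heading 0.83 q6 1.271 gap 30.0
F [ 1.21 -1.1   0.36] M [ 0.016  0.003 -0.031]
```

View pics/b11.png

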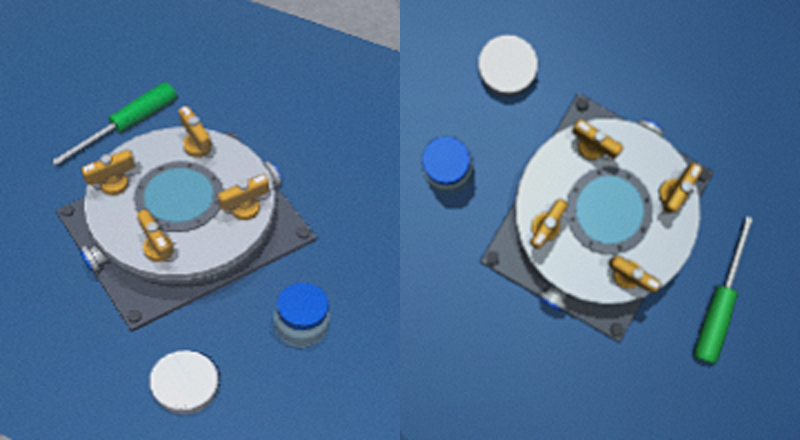

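```bash
python3 -c "
from rig import finish_job;print(finish_job())"
```

```text
the job is handed in; nothing more can be done
None
```

I tightened all four nuts crosswise in two rounds, released them, and handed the job in at about 47 s. The cover is down and level on its seal.

- **Order:** I used the same order in both rounds: the nut at world (661, -55), then its opposite at (534, -86), then (613, -134), then its opposite at (583, -7).
- **Round 1:** each nut turned about 0.782 rad, an eighth of a turn.
- **Round 2:** I turned each nut in small steps until the torque rose, then stopped at about 0.2 to 0.22 N m above its free-turning torque. That is inside the 0.15 to 0.3 N m range for snug.
- **Cover:** the camera depths show it sank about 1.25 to 1.3 mm. Its fitted tilt did not increase: within about 0.001 in the top view and 0.003 in the scene view.
- **Nuts after release:** each bar sprang back about 0.1 rad, as expected when the studs unwind.
- **Bystanders:** in the last pictures the jar, screwdriver and tin look unmoved, judged by eye only.

**One reading disagreed:** the fingertips were about 33 mm higher than the reported tool height. My first grasp therefore closed above nut 1 (661, -55) and pressed on its stud end with about 5 N. The nut did not turn. I lowered the grasp height to match, and every later grasp held the bar properly.

The tool's tilt also drifted slowly to about 0.02 rad by the end, with no visible effect.

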